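# Put the jeweller's stray bench tools away with their own kind

### The arm

A 6-joint arm with a two-finger parallel gripper is mounted at the origin on the work surface. World frame = base frame: x ahead of the robot, y to its left, z up, the work surface at z = 0. Lengths are in m, angles in rad, forces in N, time in s.
With the tool pointing down it reaches from about 0.275 to 0.725 m from the base axis. Payload 5.6 kg.
Tool frame: the origin (TCP) lies at the centre of the arm's flange, where the gripper is bolted on; the fingertips stand 173 mm ahead of it and the grasp point (between the pads) lies 155 mm ahead of it (env.tips_ahead is the distance from the TCP to the fingertips, in m); z points along the fingers, y is the direction in which the jaws open and shut (so a half turn about z gives the same grasp; the last joint's range is limited). The gripper opens to 85 mm and grips with 20 to 120 N. Pads are 22 mm wide; open, the fingers measure 114 mm over their backs; the gripper's body (76 mm by 85 mm) begins 54 mm behind the grasp point. The pads swing forward as they close: fully open they stand 13 mm farther back than shut.
Start: joints at [1.512, 0.255, 0.108, 0, -1.424, -0.285], TCP at [0.185, 0.518, 0.405] pointing down, gripper open.
Joint ranges: [-2.95, 2.95], [-1.21, 1.97], [-1.09, 1.5], [-2.87, 1.71], [-2.94, -0.07], [-3.05, 3.05]. Speed limits (rad/s): [2.57, 2.57, 3.14, 3.14, 3.14, 3.14].

### API

Orientations are given as [roll, pitch, yaw] about the fixed x, y, z axes, in that order (R = Rz(yaw) Ry(pitch) Rx(roll)).
In Python, from workcell import env, viewer gives the robot as it stands.
- The arm moves only by the shell command python3 -m pendant 'ROWS' [FORCE]. ROWS is a JSON object of lists of equal length, an entry for each row: "rot": the turn, a rotation vector about the tool's x, y, z in degrees, a list of three; "dp": the shift along the tool's x, y, z in mm, a list of three; "fingers": the finger opening in mm, from 0 to 85.4. In form: {"rot": [[wx, wy, wz], ...], "dp": [[tx, ty, tz], ...], "fingers": [fingers, ...]}. A call has 1 to 8 rows; each row is the pose to reach, as a shift and turn from the pose commanded when the call began, along the tool's axes at that moment; what a row does not reach only later rows make up. A row lasts 1/8 s, in which the tool goes at most 62.5 mm and 10.7 degrees, less where a joint would pass 70% of its speed; a pose out of reach is approached as far as the arm can. A call with a gripper value outside its range is refused whole. The fingers move at their own pace and stop on an object; FORCE is the grip in N (left out, the last holds). Time passes only in rows, so rows that repeat a pose let the fingers close. It gives the time, the measured TCP pose, the force and the opening at its end, in the units of the state.
- env.get_obs(): the state, without advancing time (a new reading comes with each control period).
- viewer.get_image(name): name is "scene" or "top"; returns a dict with "color" (384x512x3 uint8, red, green, blue), "fx", "fy", "cx", "cy" (pixels), "D" ([k1, k2, p1, p2, k3] as OpenCV has them; the pictures are not rectified), "rvec" (rotation vector, rad) and "tvec" (3), from world to camera coordinates, as OpenCV has them. Camera axes: x right, y down, z forward; pixel columns grow to the right and rows downward; lengths in m; the calibration is good to about 2 mm. A picture is of the moment at which its call begins. There is no depth.
- env.job_done(): hands the job in, once; it reports no verdict.
The state is a dict: "t": time; "qpos": joint angles; "qvel": joint speeds; "joint_efforts": joint torques, N m; "tool_pos": TCP position; "orientation": TCP orientation; "wrist_force": force on the tool from outside, world axes, zero at the start; "wrist_torque": the same for the moment, N m; "finger_gap": finger opening in m.
Only numpy, scipy, OpenCV 4.12 (cv2) and the standard library are available. Lean on these libraries where they do the work, as an engineer would, in place of code of your own. Each camera call takes 0.05 s, during which the arm holds its last target.

### The job

Clear the jeweller's bench: put the draw plate, the wooden ring clamp and the steel doming punch each into the tray that already holds one of its kind, lying down inside the tray beside it, set down by hand and not dropped. The draw plate stands on edge in the slackened vise: lift it out by its top edge, lay it flat on the bench, and take it again across its width so that you can set it flat in its tray without toppling it in. Keep the stored tools in their trays, and leave the hammer and the jar where they are.

Things in the scene. Friction and masses are not known exactly. Their poses are not given: they have to be found in the camera images.
- draw_plate: the stray draw plate: a bright steel bar plate 140 mm long (own x), 8 mm thick (own y), 42 mm wide (own z), rows of small dark holes through it, 0.36 kg; origin at its centre. At the start it stands on edge, loose, between the vise jaws (z up), its top 22 mm proud of them, its length across the vise. Lying flat its own y is vertical and its centre is 4 mm above what it lies on.
- ring_clamp: the stray ring clamp: a pale wooden hand clamp, a barrel of two halves with a dark steel band round the middle, rounded edges and flat sides, 140 mm long (own x), 29 mm wide (own y) and 26 mm high (own z) at the middle, tapering to 24 x 22 at the ends, 0.07 kg; lies on the bench, origin at its centre 13 mm up
- doming_punch: the stray doming punch: a dark steel eight-sided shank 15 mm across flats with a bright ball of 28 mm diameter at its +x end, 110 mm long in all (own x), 0.11 kg; lies on the bench on its ball and heel, its axis 3 to 5 degrees off level; origin on the axis at mid length, about 11 mm up; the shank is straight from the heel to 15 mm beyond the origin
- tray_plates: a shallow open tray of ivory plastic, 156 (x) x 178 (y) x 32 mm high, walls and floor 3 mm, fixed to the bench, its long side roughly across the robot's view; origin at the centre of its underside, z up; this one holds the stored draw plate
- tray_clamps: a shallow open tray of ivory plastic, 156 (x) x 178 (y) x 32 mm high, walls and floor 3 mm, fixed to the bench, its long side roughly across the robot's view; origin at the centre of its underside, z up; this one holds the stored ring clamp
- tray_punches: a shallow open tray of ivory plastic, 156 (x) x 178 (y) x 32 mm high, walls and floor 3 mm, fixed to the bench, its long side roughly across the robot's view; origin at the centre of its underside, z up; this one holds the stored doming punch
- plate_stored: a second draw plate, same size and look, lying flat in its tray along the tray's y (its length on own y, own z up); origin at its centre. It lies near the far (+x) side of the tray, leaving the near two thirds free.
- clamp_stored: a second ring clamp, same size and look, lying in its tray along the tray's y (its length on own y); origin at its centre. It lies near the far (+x) side of the tray, leaving the near two thirds free.
- punch_stored: a second doming punch, shank 14 mm, ball 24 mm, 102 mm long, lying in its tray along the tray's y (its length on own y); origin at mid length. It lies near the far (+x) side of the tray, leaving the near two thirds free.
- vise: a small grey bench vise fixed to the bench, base 125 (own x) x 74 mm, jaws 80 mm wide (own y) with a 12 mm gap between them at the origin; jaw tops 62 mm above the bench, floor of the gap at 42 mm; the screw and its 84 mm crossbar stick out to own -x (to 78 mm from the origin, below 42 mm high); origin on the bench below the middle of the gap, z up
- hammer: bystander: a small wooden-handled chasing hammer 220 mm long (own x, head at +x), lying on the bench near the right-hand end, up to 27 mm high; origin on the handle 115 mm from its free end
- jar: bystander: a glass jar with a metal screw cap, 62 mm diameter, 75 mm high; origin at the centre of its underside

How it is judged:
By the outcome, as a careful person would: the job done as asked, in the order asked, and still so for the second after the job is handed in, with the robot touching nothing.
It also fails if it takes over 70 s, if anything falls off the work surface, if the arm or the gripper's body presses on something with over 40 N, if the wrist force passes 120 N, or if a joint passes its speed limit or range.

## Working session

There is one attempt and no reset: what is moved stays moved. The work goes in short steps, Python scripts to look and compute and a shell command to move; the robot and the scene stay as the last step left them, time stands still between calls to the robot, and variables do not carry over. Pictures are saved under pics/ and viewed, and the job is handed in when it is done.

```bash
ls; mkdir -p pics; python3 - <<'E'
from workcell import env, viewer
import cv2
o=env.get_obs(); print(o)
for n in("scene","top"):
    d=viewer.get_image(n); cv2.imwrite(f"pics/{n}0.png",cv2.resize(d["color"][:,:,::-1],(800,600),interpolation=cv2.INTER_CUBIC)); print({k:v for k,v in d.items() if k!="color"})
E
```

```text
pics
{'t': 0.0, 'qpos': array([ 1.51156429e+00,  2.55741057e-01,  1.07000046e-01, -4.82449855e-04,
       -1.42391163e+00, -2.84594814e-01]), 'qvel': array([ 8.50679075e-05, -1.21728698e-03, -3.47089037e-04, -2.84231621e-03,
        1.49466838e-03,  3.85064644e-04]), 'joint_efforts': array([ 3.63343197e-04, -3.86628699e+01,  2.37941712e+01,  5.36521420e+00,
       -6.13652883e-03, -8.58317065e-06]), 'tool_pos': array([0.1852796 , 0.51767053, 0.40379567]), 'orientation': array([ 3.13967703e+00, -6.32697329e-05, -3.43897845e-01]), 'wrist_force': array([-0.65585679, -0.8642517 ,  0.47333549]), 'wrist_torque': array([0.05153801, 0.03208216, 0.01219564]), 'finger_gap': 0.08535644218059982}
{'fx': 350.54805140315233, 'fy': 350.54805140315233, 'cx': 256.01476102562697, 'cy': 189.02271938785162, 'D': array([-0.02917636,  0.        ,  0.        ,  0.        ,  0.        ]), 'rvec': array([ 2.08242452,  1.4680547 , -0.50465753]), 'tvec': array([-0.17467217, -0.36645361,  1.27528433])}
{'fx': 437.9835815906625, 'fy': 437.9835815906625, 'cx': 258.31800487214707, 'cy': 189.85948275853525, 'D': array([-0.00096595,  0.        ,  0.        ,  0.        ,  0.        ]), 'rvec': array([ 2.1029983 , -2.14626968,  0.18750257]), 'tvec': array([0.01361495, 0.53251461, 1.10584392])}
```

View pics/scene0.png

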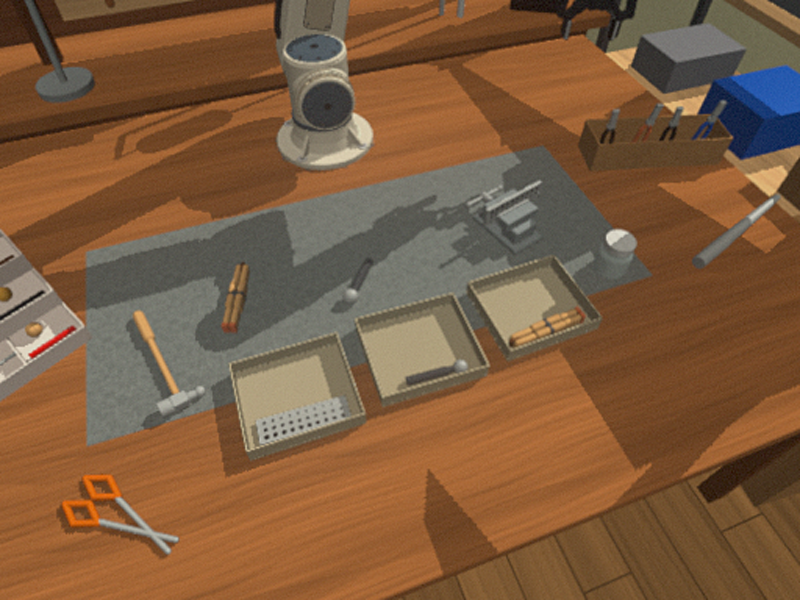

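View pics/top0.png

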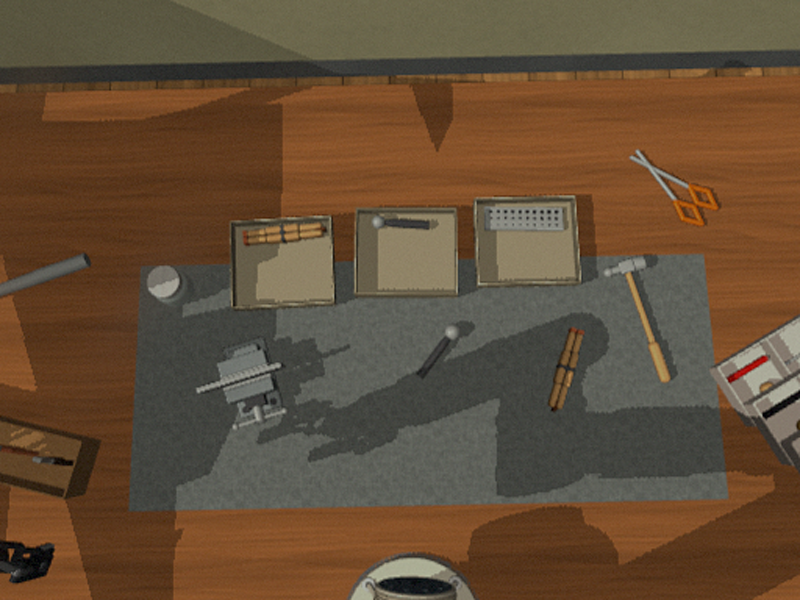

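```bash
cat > h.py <<'E'
from workcell import env, viewer
import cv2, numpy as np
def cam(n):
    d=viewer.get_image(n); d["K"]=np.array([[d["fx"],0,d["cx"]],[0,d["fy"],d["cy"]],[0,0,1]]); d["R"]=cv2.Rodrigues(d["rvec"])[0]; return d
def proj(d,P): return cv2.projectPoints(np.array(P,float).reshape(-1,1,3),d["rvec"],d["tvec"],d["K"],d["D"])[0].reshape(-1,2)
def ray(d,uv):
    n=cv2.undistortPoints(np.array(uv,float).reshape(-1,1,2),d["K"],d["D"]).reshape(-1,2)
    v=np.c_[n,np.ones(len(n))]@d["R"]; c=-d["R"].T@d["tvec"]; return c,v
def onz(d,uv,z):
    c,v=ray(d,uv); z=np.broadcast_to(z,len(v)); return c+v*((z-c[2])/v[:,2])[:,None]
def tri(d1,u1,d2,u2):
    P=[d["K"]*0 for d in(d1,d2)]
    P=[np.c_[d["R"],d["tvec"]] for d in(d1,d2)]
    n=[cv2.undistortPoints(np.array(u,float).reshape(-1,1,2),d["K"],d["D"]).reshape(-1,2).T for d,u in((d1,u1),(d2,u2))]
    X=cv2.triangulatePoints(P[0],P[1],n[0],n[1]); return (X[:3]/X[3]).T
def crop(d,name,x0,y0,w,h,s):
    c=d["color"][y0:y0+h,x0:x0+w,::-1]
    cv2.imwrite("pics/"+name,cv2.resize(c,(w*s,h*s),interpolation=cv2.INTER_CUBIC))
E
python3 - <<'E'
from h import *
t=cam("top"); s=cam("scene")
np.savez("/tmp/c0.npz",t=t["color"],s=s["color"])
P=[[.185,.518,.405],[.185,.518,.23],[0,0,0],[.3,.3,0]]
print(proj(t,P)*800/512, proj(s,P)*800/512)
crop(t,"t1.png",120,110,200,150,4)
crop(t,"t2.png",280,110,170,150,4)
crop(s,"s1.png",210,100,200,150,4)
crop(s,"s2.png",60,140,200,150,4)
E
```

```text
[[-66.89084056 562.54469683]
 [ 22.4745232  536.03459575]
 [412.04557808 626.12720381]
 [231.308138   440.30667261]] [[611.67749999 -50.7964932 ]
 [586.12330885  44.06330887]
 [325.22361341 138.42243789]
 [498.11608682 190.54115005]]
```

View pics/t1.png

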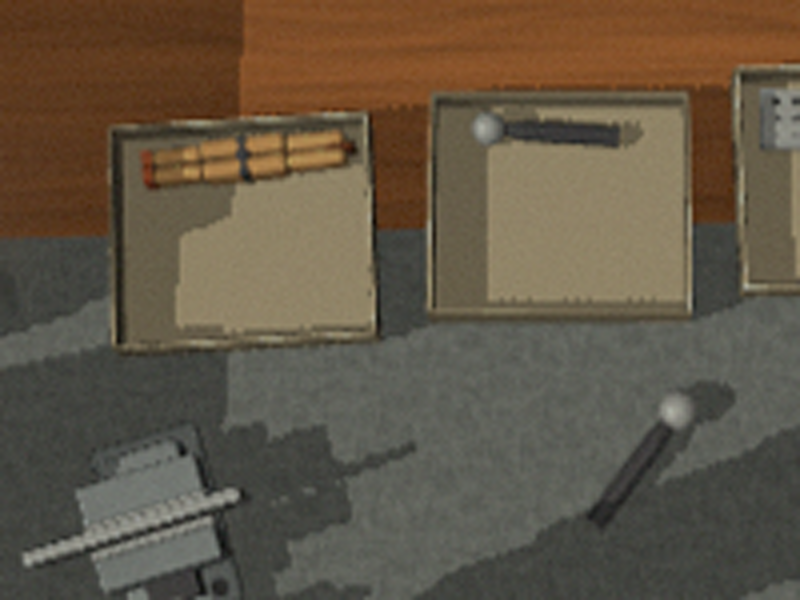

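View pics/t2.png

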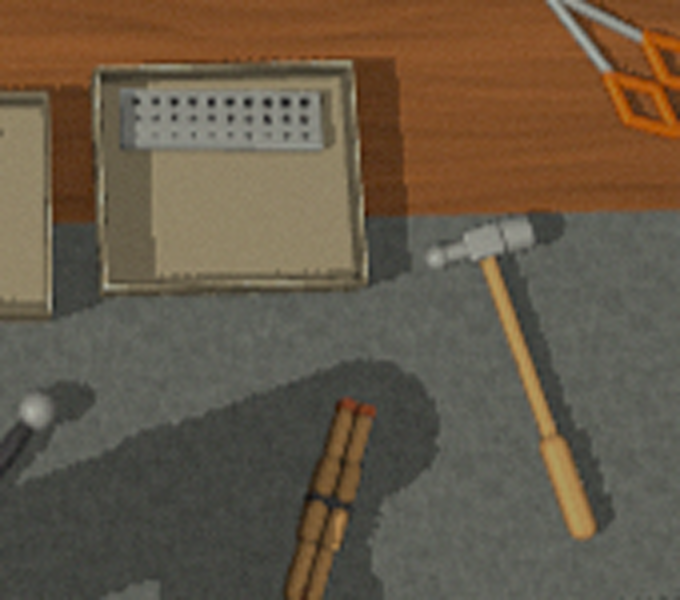

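View pics/s1.png

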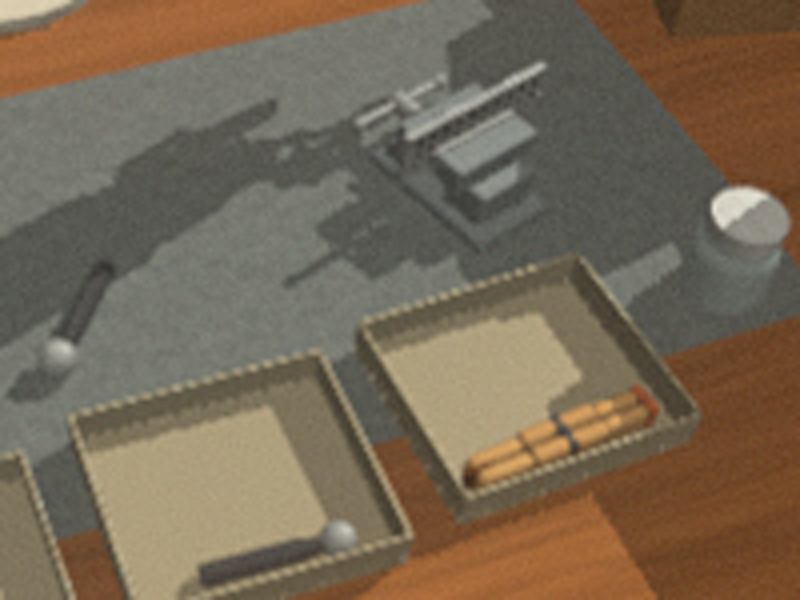

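View pics/s2.png

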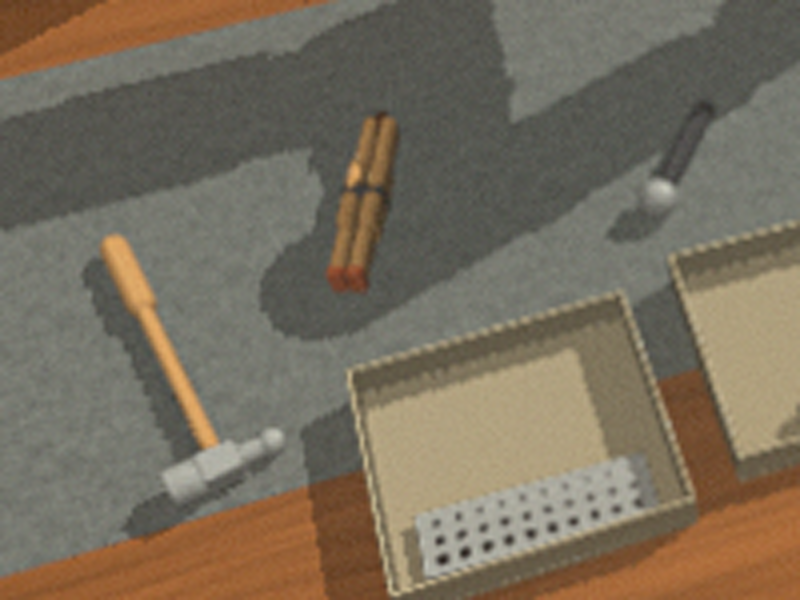

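```bash
python3 - <<'E'
from h import *
np.set_printoptions(precision=4,suppress=True)
t=cam("top"); s=cam("scene")
print("cams",ray(t,[[0,0]])[0],ray(s,[[0,0]])[0])
T1=lambda p:(np.array(p,float)+.5)/4-.5+[120,110]
T2=lambda p:(np.array(p,float)+.5)/4-.5+[280,110]
S1=lambda p:(np.array(p,float)+.5)/4-.5+[210,100]
S2=lambda p:(np.array(p,float)+.5)/4-.5+[60,140]
def rep(n,P):
    print(n,P.round(4).tolist())
    if len(P)==2:
        d=P[1]-P[0]; print("  mid",P.mean(0).round(4),"len",np.linalg.norm(d).round(4),"yaw",np.degrees(np.arctan2(d[1],d[0])).round(1))
rep("plate top",onz(t,T1([[28,558],[238,495]]),.084))
rep("plate scene",onz(s,S1([[408,132],[545,68]]),.084))
rep("plate tri",tri(t,T1([[28,558],[238,495]]),s,S1([[545,68],[408,132]])))
rep("punch ball t",onz(t,T1([[677,411]]),.014)); rep("ball s",onz(s,S1([[59,355]]),.014)); rep("ball s2",onz(s,S2([[658,194]]),.014))
rep("heel t",onz(t,T1([[598,518]]),.0075));rep("heel s",onz(s,S1([[106,268]]),.0075))
# colour clamp
for nm,d,z in(("t",t,.013),("s",s,.013)):
    hsv=cv2.cvtColor(d["color"],cv2.COLOR_RGB2HSV)
    m=((hsv[:,:,1]>85)&(hsv[:,:,0]<25)).astype(np.uint8)*255
    box=(345,205,35,60) if nm=="t" else (135,160,35,60)
    mm=np.zeros_like(m); x,y,w,h=box; mm[y:y+h,x:x+w]=m[y:y+h,x:x+w]
    mm=cv2.morphologyEx(mm,cv2.MORPH_CLOSE,np.ones((5,5)))
    c=max(cv2.findContours(mm,0,2)[0],key=cv2.contourArea)
    r=cv2.minAreaRect(c); b=cv2.boxPoints(r); print(nm,r)
    q=onz(d,b,z); e=[np.linalg.norm(q[i]-q[(i+1)%4]) for i in range(4)]
    i=int(np.argmax(e)); a=np.array([(q[i]+q[(i-1)%4])/2,(q[(i+1)%4]+q[(i+2)%4])/2]); rep("clamp",a); print(e)
rep("tray clamps corners t",onz(t,T1([[112,128],[369,114],[377,337],[115,350]]),.032))
rep("tray punches",onz(t,T1([[432,95],[691,94],[691,317],[430,316]]),.032))
rep("tray plates",onz(t,T2([[97,70],[353,62],[365,287],[106,292]]),.032))
rep("vise jaw top", onz(t,T1([[75,490],[195,456],[220,556],[105,590]]),.062))
rep("hammer",onz(t,T2([[435,257],[532,236],[487,258],[583,535]]),.02))
rep("stored plate",onz(t,T2([[120,92],[323,92],[323,150],[122,150]]),.011))
rep("stored clamp",onz(t,T1([[145,170],[350,146]]),.016))
rep("stored punch",onz(t,T1([[488,128],[618,135]]),.014))
rep("jar",onz(s,S1([[750,218]]),.075))
E
```

```text
cams [ 0.3253 -0.0004  1.1836] [ 1.072  -0.2014  0.7756]
plate top [[0.3827, 0.3342, 0.084], [0.4193, 0.2036, 0.084]]
  mid [0.401  0.2689 0.084 ] len 0.1357 yaw -74.3
plate scene [[0.4186, 0.2056, 0.084], [0.3888, 0.3338, 0.084]]
  mid [0.4037 0.2697 0.084 ] len 0.1315 yaw 103.1
plate tri [[0.3835, 0.3368, 0.0787], [0.4195, 0.2041, 0.0852]]
  mid [0.4015 0.2704 0.082 ] len 0.1376 yaw -74.8
punch ball t [[0.4757, -0.078, 0.014]]
ball s [[0.4765, -0.0783, 0.014]]
ball s2 [[0.4755, -0.0787, 0.014]]
heel t [[0.4056, -0.0234, 0.0075]]
heel s [[0.4048, -0.0215, 0.0075]]
t ((361.58489990234375, 235.95285034179688), (11.538285255432129, 54.806861877441406), 15.945395469665527)
clamp [[0.3399, -0.2454, 0.013], [0.4789, -0.2941, 0.013]]
  mid [ 0.4094 -0.2697  0.013 ] len 0.1472 yaw -19.3
[np.float64(0.1473406432030866), np.float64(0.030652729951459866), np.float64(0.1471509856259268), np.float64(0.030014401017496025)]
s ((150.4423065185547, 190.2884521484375), (11.570850372314453, 45.498939514160156), 11.309932708740234)
clamp [[0.4847, -0.296, 0.013], [0.3354, -0.2473, 0.013]]
  mid [ 0.41 
[... 422 characters left out ...]
[0.7079, -0.1256, 0.032], [0.7098, -0.3012, 0.032], [0.5524, -0.299, 0.032], [0.5527, -0.1256, 0.032]]
vise jaw top [[0.4265, 0.3122, 0.062], [0.4468, 0.2356, 0.062], [0.3827, 0.2186, 0.062], [0.3627, 0.2913, 0.062]]
hammer [[0.5745, -0.3509, 0.02], [0.5877, -0.4178, 0.02], [0.5731, -0.386, 0.02], [0.3853, -0.4345, 0.02]]
stored plate [[0.6985, -0.1432, 0.011], [0.6955, -0.2844, 0.011], [0.6537, -0.2818, 0.011], [0.6567, -0.1429, 0.011]]
stored clamp [[0.6503, 0.2832, 0.016], [0.6643, 0.1418, 0.016]]
  mid [0.6573 0.2125 0.016 ] len 0.1421 yaw -84.3
stored punch [[0.6757, 0.0464, 0.014], [0.6688, -0.0435, 0.014]]
  mid [0.6723 0.0015 0.014 ] len 0.0902 yaw -94.4
jar [[0.5681, 0.3987, 0.075]]
```

```bash
cat > m.py <<'E'
import sys, numpy as np
from scipy.spatial.transform import Rotation as Rn
from workcell import env
def state():
    o=env.get_obs(); R=Rn.from_euler("xyz",o["orientation"]); return o,R
def to(p,yaw,tilt=0):
    """TCP target p (m), yaw deg; tilt deg about tool x after yaw"""
    o,R=state(); Rt=Rn.from_euler("xyz",[180,0,yaw],degrees=True)*Rn.from_euler("x",tilt,degrees=True)
    dp=R.inv().apply(np.array(p)-o["tool_pos"])*1000; rv=(R.inv()*Rt).as_rotvec(degrees=True)
    print("t",round(o["t"],2),"pos",o["tool_pos"].round(4),"rpy",np.degrees(o["orientation"]).round(1),"gap",round(o["finger_gap"],4),"F",o["wrist_force"].round(1))
    print("dp",dp.round(1).tolist(),"rot",rv.round(1).tolist())
if __name__=="__main__":
    a=list(map(float,sys.argv[1:])); to(a[:3],a[3],a[4] if len(a)>4 else 0)
E
python3 m.py .4015 .2695 .30 -75
```

```text
t 0.3 pos [0.1853 0.5178 0.4044] rpy [180.   -0.  -19.7] gap 0.0853 F [-0.1 -0.8 -0.7]
dp [287.2, 160.8, 104.5] rot [0.0, -0.0, 55.3]
```

```bash
python3 -m pendant '{"rot":[[0,0,55.3],[0,0,55.3],[0,0,55.3],[0,0,55.3],[0,0,55.3],[0,0,55.3],[0,0,55.3],[0,0,55.3]],"dp":[[50,28,10],[100,56,30],[150,84,50],[200,112,70],[250,140,90],[287,161,104],[287,161,104],[287,161,104]],"fingers":[40,40,40,40,40,40,40,40]}' 60; python3 m.py .4015 .2695 .241 -75
python3 - <<'E'
from h import *
t=cam("top"); crop(t,"t3.png",110,180,150,110,5); s=cam("scene"); crop(s,"s3.png",270,60,120,110,6)
E
```

```text
t: 1.3
tool_pos: [0.4013, 0.2697, 0.3009]
orientation: [-3.141, 0.0, -1.309]
wrist_force: [-0.2, 1.1, 0.1]
finger_gap: 0.0396
t 1.3 pos [0.4013 0.2697 0.3009] rpy [-180.    0.  -75.] gap 0.0396 F [-0.2  1.1  0.1]
dp [0.3, -0.1, 59.9] rot [-0.0, 0.0, -0.0]
```

View pics/t3.png

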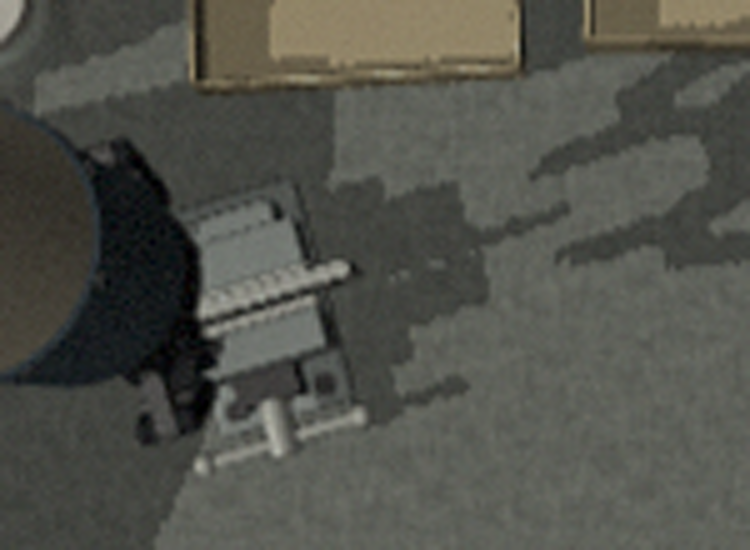

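View pics/s3.png

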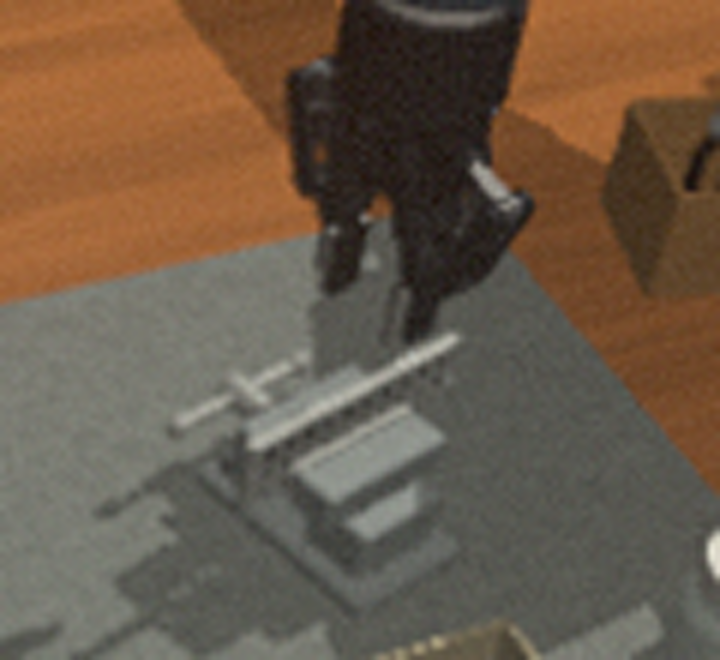

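Gripper stands over the plate (scene: fingers at about (345,280) and (420,330), plate from (250,440) to (460,340)). Descending.

```bash
python3 -m pendant '{"rot":[[0,0,0],[0,0,0],[0,0,0],[0,0,0]],"dp":[[0,0,20],[0,0,40],[0,0,57],[0,0,58]],"fingers":[40,40,40,40]}' 60; python3 -m pendant '{"rot":[[0,0,0],[0,0,0],[0,0,0],[0,0,0],[0,0,0],[0,0,0]],"dp":[[0,0,0],[0,0,0],[0,0,0],[0,0,0],[0,0,0],[0,0,0]],"fingers":[5,5,5,5,5,5]}' 60; python3 m.py .4015 .2695 .241 -75
```

```text
t: 1.9
tool_pos: [0.4006, 0.2701, 0.2421]
orientation: [3.14, -0.001, -1.307]
wrist_force: [0.4, 0.4, 0.7]
finger_gap: 0.0397
t: 2.65
tool_pos: [0.4016, 0.27, 0.2438]
orientation: [-3.139, 0.001, -1.309]
wrist_force: [-1.0, 0.3, 6.0]
finger_gap: 0.0064
t 2.65 pos [0.4016 0.27   0.2438] rpy [-1.799e+02  1.000e-01 -7.500e+01] gap 0.0064 F [-1.   0.3  6. ]
dp [0.4, 0.3, 2.8] rot [-0.1, 0.1, 0.0]
```

```bash
python3 -m pendant '{"rot":[[0,0,0],[0,0,0],[0,0,0]],"dp":[[0,0,-6],[0,0,-12],[0,0,-12]],"fingers":[5,5,5]}' 60;python3 - <<'E'
from h import *
t=cam("top"); crop(t,"t4.png",110,180,150,110,5); s=cam("scene"); crop(s,"s4.png",270,60,120,110,6)
E
```

```text
t: 3.02
tool_pos: [0.4014, 0.2695, 0.2551]
orientation: [-3.141, 0.0, -1.309]
wrist_force: [1.9, 0.6, -1.8]
finger_gap: 0.0064
```

View pics/s4.png

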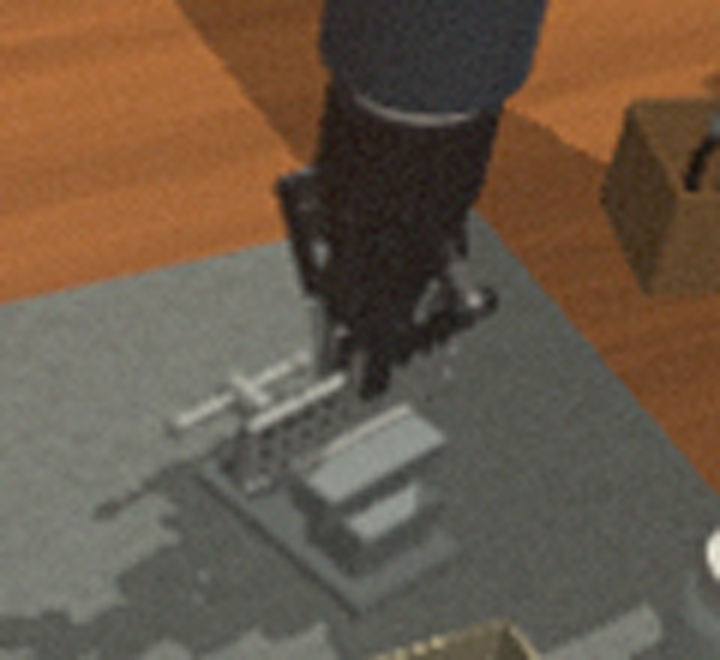

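```bash
python3 -m pendant '{"rot":[[0,0,0],[0,0,0],[0,0,0],[0,0,0]],"dp":[[0,0,-20],[0,0,-40],[0,0,-70],[0,0,-75]],"fingers":[5,5,5,5]}' 90;python3 - <<'E'
from h import *
t=cam("top"); crop(t,"t5.png",100,160,200,150,4); s=cam("scene"); crop(s,"s5.png",220,0,180,150,4)
E
python3 m.py .475 .1 .33 -75 0; python3 m.py .327 .06 .18 -75 50
```

```text
t: 3.62
tool_pos: [0.4013, 0.2696, 0.3308]
orientation: [-3.14, 0.001, -1.309]
wrist_force: [0.5, -0.3, -3.5]
finger_gap: 0.0062
t 3.73 pos [0.4009 0.2693 0.329 ] rpy [179.9   0.  -75. ] gap 0.0063 F [-0.4 -0.5 -3.5]
dp [182.7, -27.8, -1.0] rot [0.1, 0.0, -0.0]
t 3.73 pos [0.4009 0.2693 0.329 ] rpy [179.9   0.  -75. ] gap 0.0063 F [-0.4 -0.5 -3.5]
dp [183.1, 125.3, 149.1] rot [50.1, 0.0, -0.0]
```

View pics/s5.png

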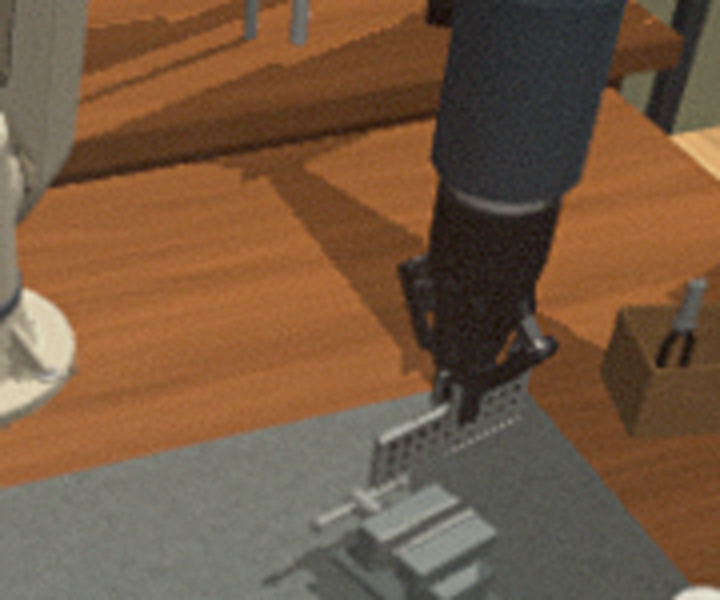

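Plate is held clear of the vise, level (corners (378,440)–(525,385) in crop). Move aside and tilt.

```bash
python3 -m pendant '{"rot":[[0,0,0],[0,0,0],[10,0,0],[20,0,0],[30,0,0],[40,0,0],[50,0,0],[50,0,0]],"dp":[[50,0,0],[100,0,0],[145,15,0],[183,35,10],[183,70,40],[183,100,80],[183,125,130],[183,125,140]],"fingers":[5,5,5,5,5,5,5,5]}' 90; python3 m.py .327 .06 .15 -75 50;python3 - <<'E'
from h import *
t=cam("top"); crop(t,"t6.png",160,150,200,150,4); s=cam("scene"); crop(s,"s6.png",180,60,180,150,4)
E
```

```text
t: 4.72
tool_pos: [0.3689, 0.0647, 0.3191]
orientation: [-2.409, -0.018, -1.335]
wrist_force: [1.9, 0.3, -1.7]
finger_gap: 0.0067
t 4.72 pos [0.3689 0.0647 0.3191] rpy [-138.    -1.   -76.5] gap 0.0067 F [ 1.9  0.3 -1.7]
dp [-8.4, 144.2, 97.6] rot [8.0, -1.8, -0.3]
```

View pics/s6.png

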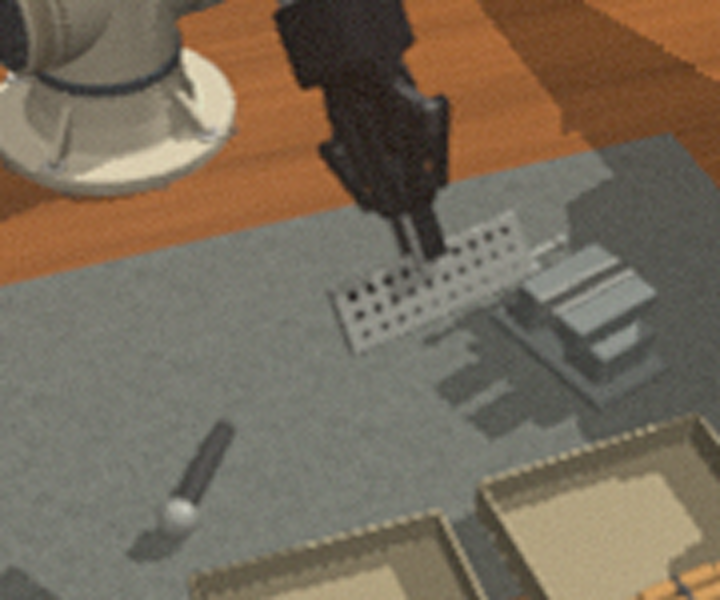

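View pics/t6.png

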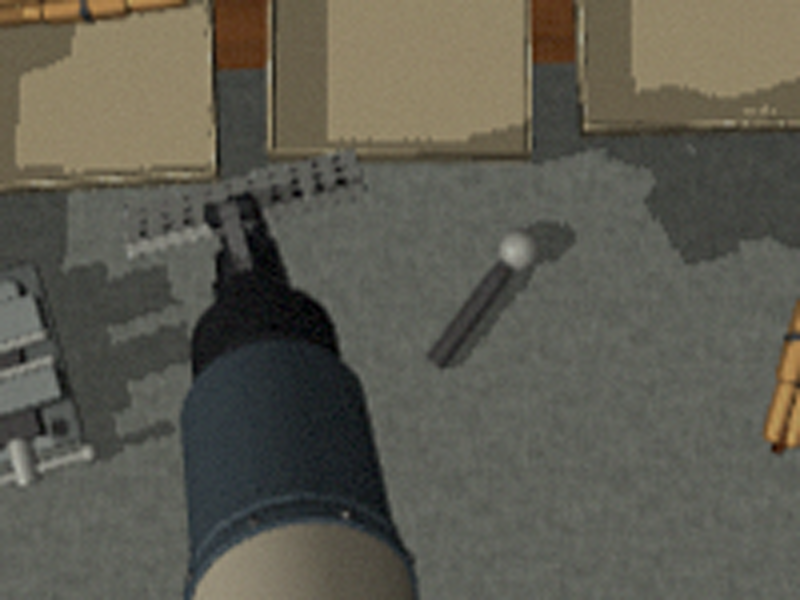

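```bash
python3 -m pendant '{"rot":[[4,-1,0],[8,-1.8,0],[8,-1.8,0],[8,-1.8,0],[8,-1.8,0],[8,-1.8,0],[8,-1.8,0],[8,-1.8,0]],"dp":[[0,20,10],[-4,50,30],[-8,80,50],[-8,110,73],[-8,137,91],[-8,137,91],[-8,137,91],[-8,137,91]],"fingers":[5,5,5,5,5,5,5,5]}' 90; python3 m.py .327 .06 .135 -75 50;python3 - <<'E'
from h import *
t=cam("top"); crop(t,"t7.png",160,150,200,150,4); s=cam("scene"); crop(s,"s7.png",180,60,180,150,4)
E
```

```text
t: 5.82
tool_pos: [0.3461, 0.1244, 0.343]
orientation: [-2.331, -0.014, -1.329]
wrist_force: [0.9, 0.1, -3.5]
finger_gap: 0.0065
t 5.83 pos [0.3461 0.1244 0.343 ] rpy [-133.6   -0.8  -76.1] gap 0.0065 F [ 0.9  0.1 -3.5]
dp [54.9, 174.7, 119.2] rot [3.6, -1.4, -0.1]
```

View pics/s7.png

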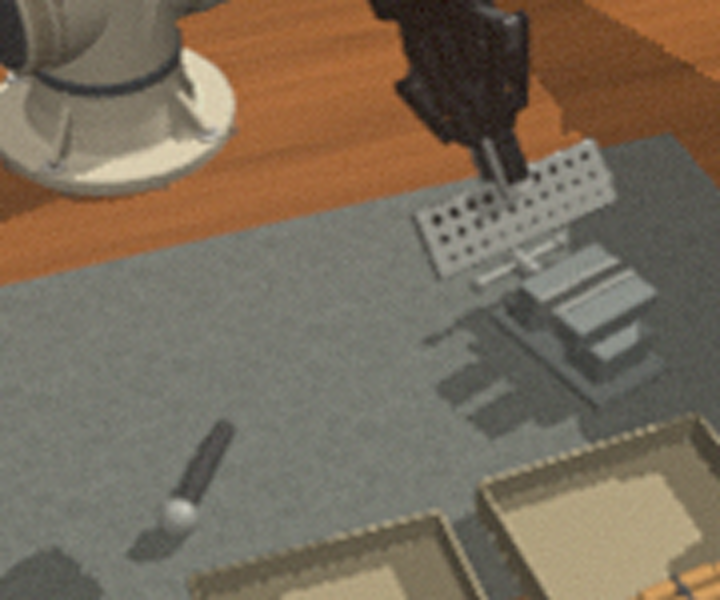

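View pics/t7.png

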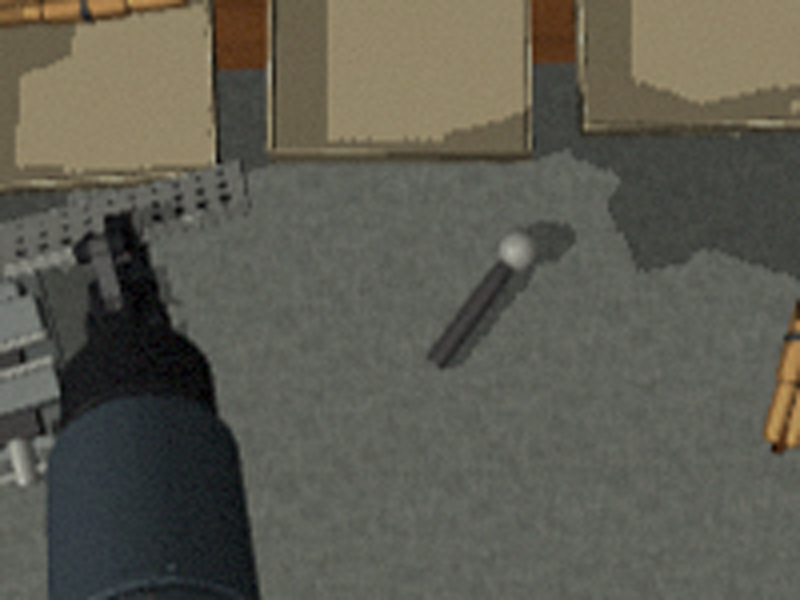

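```bash
python3 - <<'E'
from workcell import env
o=env.get_obs(); print(o["qpos"].round(3), o["tool_pos"],o["orientation"])
print([a for a in dir(env) if a[0]!='_'])
E
```

```text
[ 0.319 -0.317 -1.089  1.714 -0.066 -1.757] [0.34617521 0.12440432 0.34313923] [-2.33068188 -0.01438537 -1.32890328]
['PlanningError', 'get_obs', 'job_done', 'tips_ahead']
```

```bash
python3 m.py .46 .11 .33 -75 0; python3 m.py .46 .11 .33 -75 -15
```

```text
t 5.92 pos [0.3462 0.1244 0.3431] rpy [-133.5   -0.8  -76.1] gap 0.0063 F [-0.3  0.6 -3.4]
dp [41.1, -63.8, 87.1] rot [-46.5, -1.2, -0.7]
t 5.92 pos [0.3462 0.1244 0.3431] rpy [-133.5   -0.8  -76.1] gap 0.0063 F [-0.3  0.6 -3.4]
dp [41.1, -63.8, 87.1] rot [-61.5, -1.2, -0.9]
```

```bash
python3 -m pendant '{"rot":[[-10,0,0],[-20,0,0],[-30,-1,0],[-40,-1,0],[-46.5,-1.2,-0.7],[-46.5,-1.2,-0.7],[-46.5,-1.2,-0.7],[-46.5,-1.2,-0.7]],"dp":[[8,-13,17],[16,-26,34],[24,-39,51],[32,-52,70],[41,-64,87],[41,-64,87],[41,-64,87],[41,-64,87]],"fingers":[5,5,5,5,5,5,5,5]}' 90; python3 m.py .543 .13 .18 -75 -50
```

```text
t: 6.92
tool_pos: [0.4612, 0.111, 0.3305]
orientation: [3.138, 0.002, -1.31]
wrist_force: [-0.0, -1.0, -3.1]
finger_gap: 0.0063
t 6.92 pos [0.4612 0.111  0.3305] rpy [ 1.798e+02  1.000e-01 -7.510e+01] gap 0.0063 F [-0.  -1.  -3.1]
dp [3.0, -84.5, 150.1] rot [-49.8, 0.2, -0.0]
```

```bash
python3 -m pendant '{"rot":[[-10,0,0],[-20,0,0],[-30,0,0],[-40,0,0],[-50,0.2,0],[-50,0.2,0],[-50,0.2,0],[-50,0.2,0]],"dp":[[0,-17,10],[1,-34,30],[2,-51,60],[2,-68,100],[3,-84,140],[3,-84.5,150],[3,-84.5,150],[3,-84.5,150]],"fingers":[5,5,5,5,5,5,5,5]}' 90; python3 m.py .543 .13 .14 -75 -50;python3 - <<'E'
from h import *
t=cam("top"); crop(t,"t8.png",160,130,200,150,4); s=cam("scene"); crop(s,"s8.png",180,60,180,150,4)
E
```

```text
t: 7.92
tool_pos: [0.5429, 0.1292, 0.1838]
orientation: [2.276, -0.002, -1.308]
wrist_force: [0.5, 0.0, -3.4]
finger_gap: 0.0063
t 7.92 pos [0.5429 0.1292 0.1838] rpy [ 1.304e+02 -1.000e-01 -7.490e+01] gap 0.0063 F [ 0.5  0.  -3.4]
dp [-0.8, -33.5, 28.2] rot [-0.4, -0.1, -0.1]
```

View pics/s8.png

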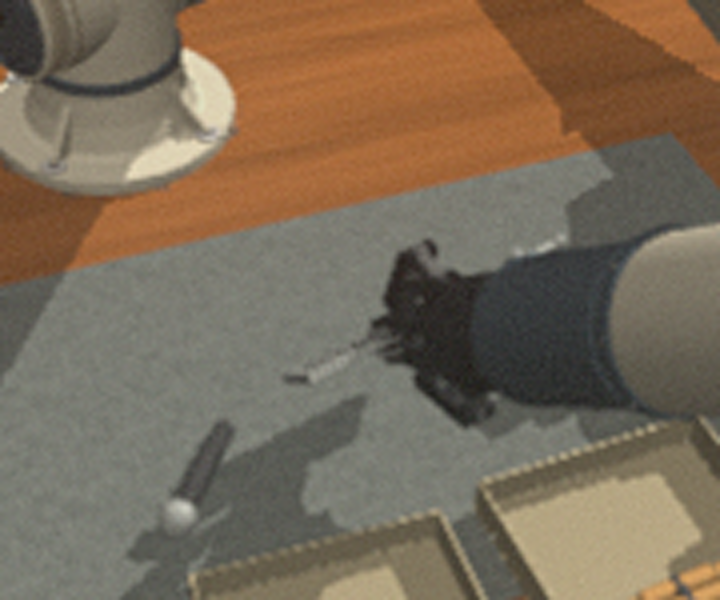

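View pics/t8.png

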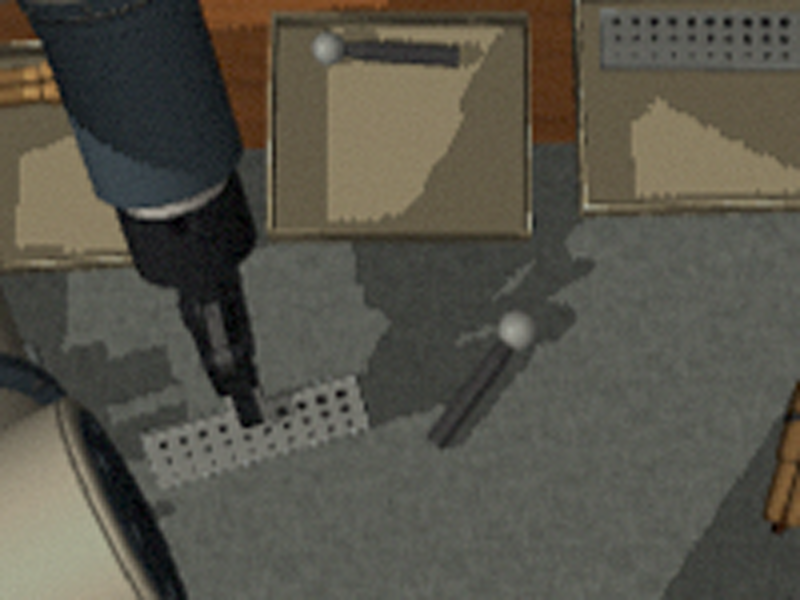

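```bash
python3 -m pendant '{"rot":[[0,0,0],[0,0,0],[0,0,0],[0,0,0],[0,0,0]],"dp":[[0,-12,10],[0,-24,20],[0,-34,28.5],[0,-36,30],[0,-36,30]],"fingers":[5,5,5,5,5]}' 90; python3 -m pendant '{"rot":[[0,0,0],[0,0,0]],"dp":[[0,-1.5,1.3],[0,-1.5,1.3]],"fingers":[5,5]}';python3 -m pendant '{"rot":[[0,0,0],[0,0,0]],"dp":[[0,-1.5,1.3],[0,-1.5,1.3]],"fingers":[5,5]}'
```

```text
t: 8.65
tool_pos: [0.5427, 0.1289, 0.1332]
orientation: [2.268, -0.003, -1.308]
wrist_force: [0.8, -0.2, -3.6]
finger_gap: 0.0063
t: 8.9
tool_pos: [0.5429, 0.129, 0.1329]
orientation: [2.269, -0.003, -1.308]
wrist_force: [1.3, 1.9, 4.8]
finger_gap: 0.006
t: 9.15
tool_pos: [0.5432, 0.1291, 0.1325]
orientation: [2.269, -0.004, -1.307]
wrist_force: [3.4, 4.9, 13.1]
finger_gap: 0.0063
```

```bash
python3 -m pendant '{"rot":[[0,0,0],[0,0,0]],"dp":[[0,2,-1.7],[0,2,-1.7]],"fingers":[5,5]}' 30;python3 -m pendant '{"rot":[[0,0,0],[0,0,0],[0,0,0],[0,0,0]],"dp":[[0,0,0],[0,0,0],[0,0,0],[0,0,0]],"fingers":[9,11,13,13]}';python3 - <<'E'
from h import *
t=cam("top"); crop(t,"t9.png",180,180,100,75,8); s=cam("scene"); crop(s,"s9.png",230,110,100,75,8)
E
```

```text
t: 9.4
tool_pos: [0.5429, 0.1289, 0.133]
orientation: [2.269, -0.003, -1.308]
wrist_force: [2.0, 1.2, 5.5]
finger_gap: 0.0063
t: 9.9
tool_pos: [0.5426, 0.1289, 0.132]
orientation: [2.268, -0.003, -1.309]
wrist_force: [1.1, -0.1, -1.1]
finger_gap: 0.013
```

View pics/s9.png

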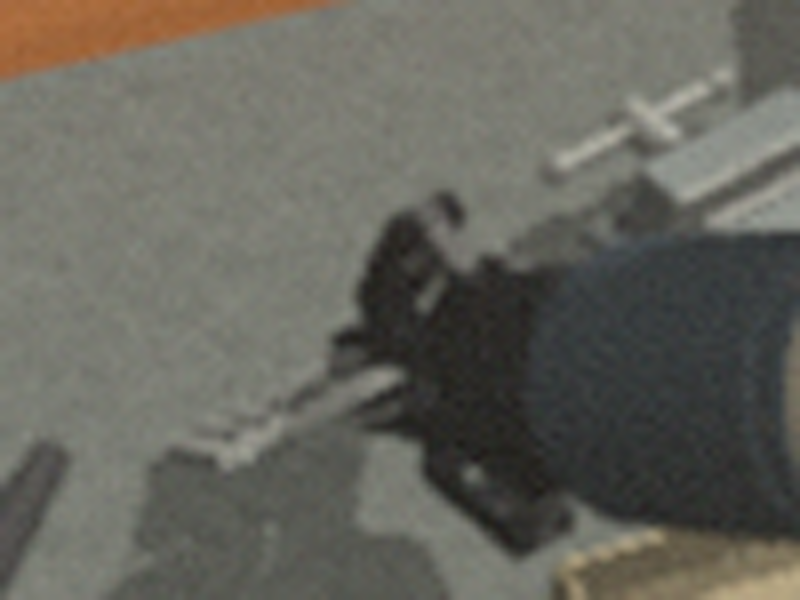

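View pics/t9.png

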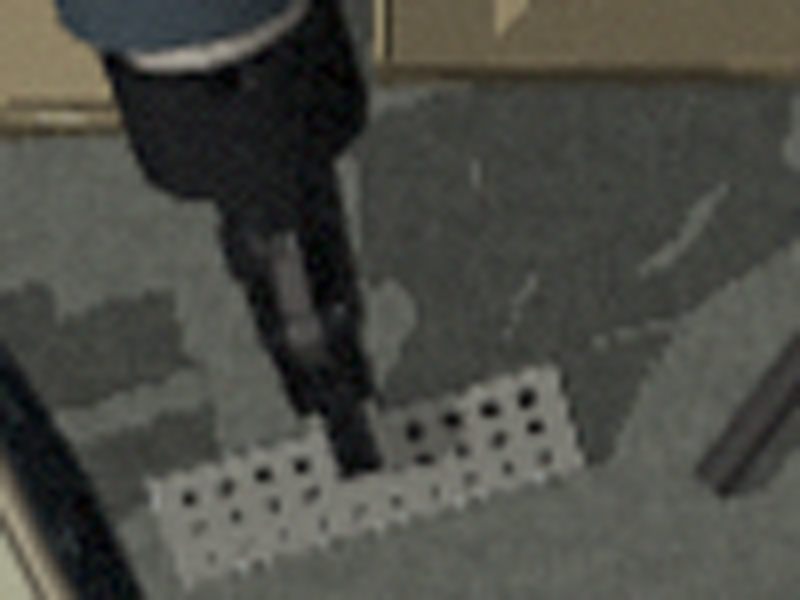

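```bash
python3 -m pendant '{"rot":[[0,0,0],[0,0,0],[-2.5,0,0],[-5,0,0],[-5,0,0]],"dp":[[0,0,-4],[0,0,-9],[0,-9,-9],[0,-18,-8],[0,-18,-8]],"fingers":[13,13,13,13,13]}' 30;python3 - <<'E'
from h import *
t=cam("top"); crop(t,"t10.png",180,180,100,75,8); s=cam("scene"); crop(s,"s10.png",230,110,100,75,8)
E
```

```text
t: 10.62
tool_pos: [0.5586, 0.133, 0.1224]
orientation: [2.174, -0.003, -1.309]
wrist_force: [-6.6, -2.2, -3.8]
finger_gap: 0.0131
```

View pics/s10.png

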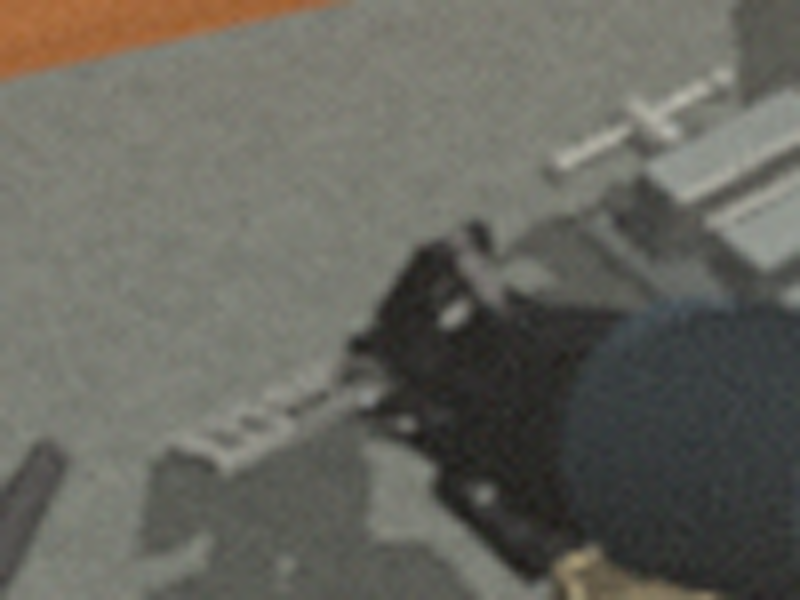

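View pics/t10.png

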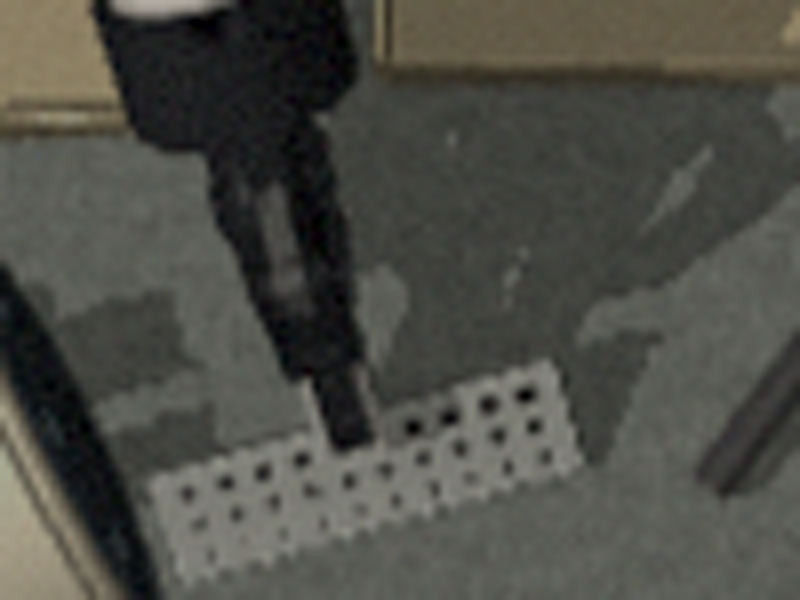

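```bash
python3 -m pendant '{"rot":[[0,0,0],[0,0,0],[0,0,0],[0,0,0]],"dp":[[0,0,-3],[0,0,-6],[0,0,-9],[0,0,-12]],"fingers":[13,13,13,13]}' 30;python3 - <<'E'
from h import *
t=cam("top"); crop(t,"t11.png",180,180,100,75,8); s=cam("scene"); crop(s,"s11.png",230,110,100,75,8)
E
```

```text
t: 11.22
tool_pos: [0.5615, 0.134, 0.1257]
orientation: [2.15, -0.001, -1.313]
wrist_force: [-40.5, -12.2, -14.4]
finger_gap: 0.0132
```

View pics/s11.png

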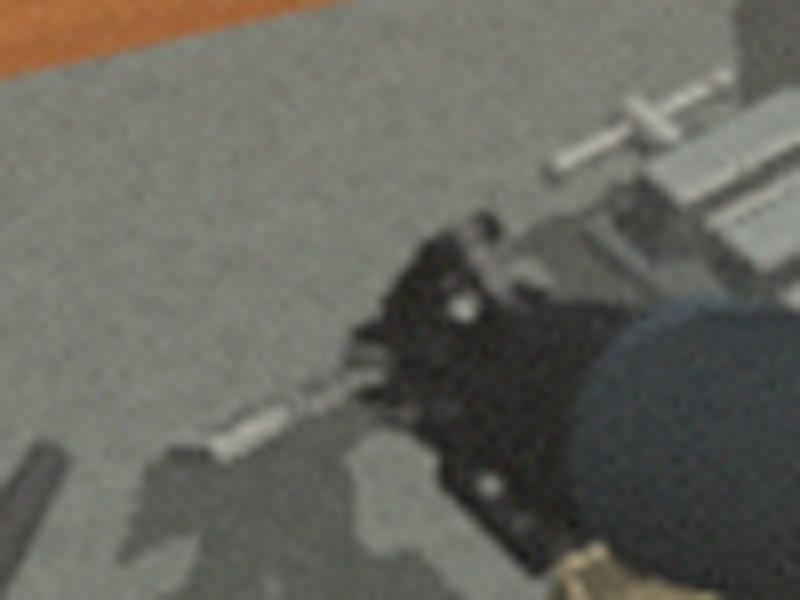

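View pics/t11.png

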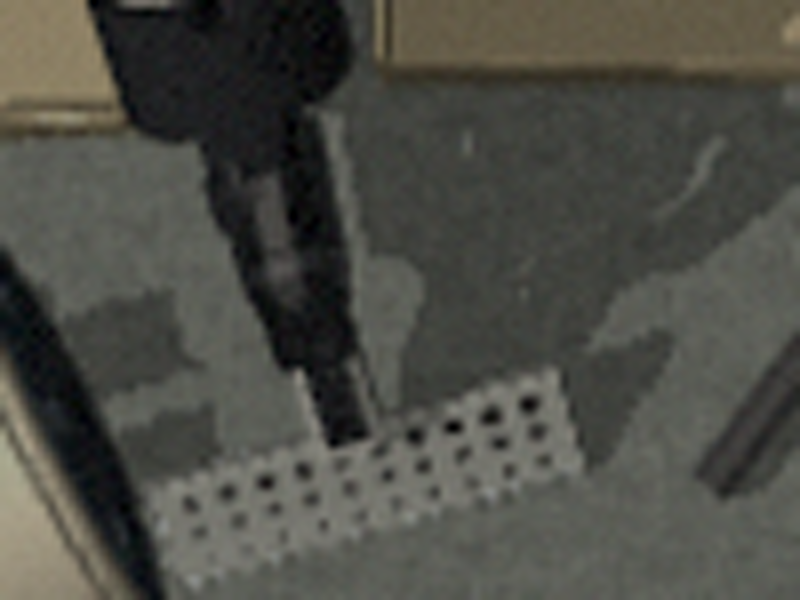

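```bash
python3 -m pendant '{"rot":[[0,0,0],[0,0,0]],"dp":[[0,0,12],[0,0,13]],"fingers":[13,13]}' 30;python3 - <<'E'
from h import *
o=env.get_obs(); print(o["tool_pos"],np.degrees(o["orientation"]),o["wrist_force"],o["wrist_torque"],o["qpos"])
E
```

```text
t: 11.58
tool_pos: [0.558, 0.1329, 0.1224]
orientation: [2.178, -0.003, -1.309]
wrist_force: [-5.7, -1.8, -3.5]
finger_gap: 0.0132
[0.5580455  0.13293425 0.12238878] [124.77716685  -0.18799411 -74.99720781] [-5.68117047 -1.82359886 -3.50540824] [ 0.45333132 -2.08115602  0.11150101] [ 0.4509776   0.87518417  0.25938874 -0.16231315 -1.90643738 -0.16529821]
```

```bash
python3 m.py .541 .128 .142 -75 -45;python3 m.py .521 .123 .159 -75 -35; python3 m.py .541 .129 .19 -75 -35
```

```text
t 11.57 pos [0.558  0.1329 0.1224] rpy [124.8  -0.2 -75. ] gap 0.0132 F [-5.7 -1.8 -3.5]
dp [0.4, 26.2, 3.4] rot [10.2, -0.1, -0.1]
t 11.57 pos [0.558  0.1329 0.1224] rpy [124.8  -0.2 -75. ] gap 0.0132 F [-5.7 -1.8 -3.5]
dp [0.1, 51.9, 10.6] rot [20.2, -0.1, -0.1]
t 11.57 pos [0.558  0.1329 0.1224] rpy [124.8  -0.2 -75. ] gap 0.0132 F [-5.7 -1.8 -3.5]
dp [-0.4, 65.5, -24.2] rot [20.2, -0.1, -0.1]
```

```bash
python3 -m pendant '{"rot":[[5,0,0],[10,0,0],[15,0,0],[20,0,0],[20,0,0]],"dp":[[0,13,2],[0,26,3.5],[0,39,7],[0,52,10.5],[0,52,10.5]],"fingers":[13,13,14,16,16]}' 30;python3 - <<'E'
from h import *
t=cam("top"); crop(t,"t12.png",180,180,100,75,8); s=cam("scene"); crop(s,"s12.png",230,110,100,75,8)
E
```

```text
t: 12.2
tool_pos: [0.5225, 0.1237, 0.1619]
orientation: [2.535, -0.003, -1.308]
wrist_force: [2.2, 0.5, -1.5]
finger_gap: 0.0162
```

View pics/s12.png

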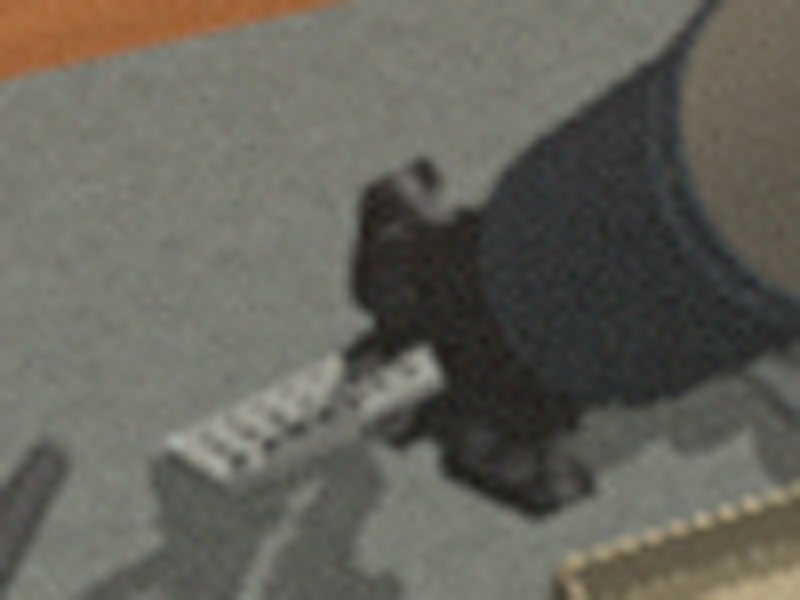

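View pics/t12.png

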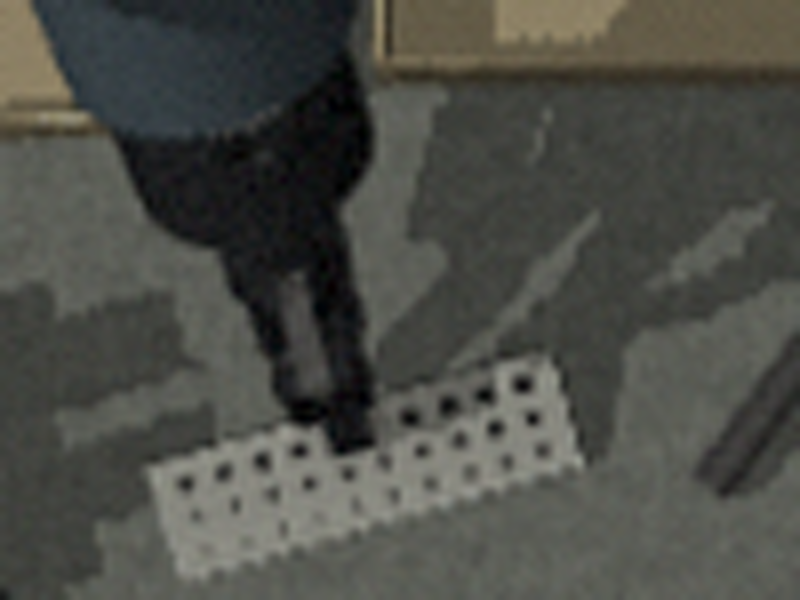

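```bash
python3 -m pendant '{"rot":[[0,0,0],[0,0,0],[0,0,0],[0,0,0]],"dp":[[0,-3,-1],[0,-6,-2],[0,-9,-4],[0,-12,-6]],"fingers":[16,16,16,16]}' 30;python3 - <<'E'
from h import *
t=cam("top"); crop(t,"t13.png",180,180,100,75,8); s=cam("scene"); crop(s,"s13.png",230,110,100,75,8)
E
```

```text
t: 12.8
tool_pos: [0.5349, 0.1269, 0.1573]
orientation: [2.53, -0.003, -1.309]
wrist_force: [0.3, 0.4, 0.5]
finger_gap: 0.0162
```

View pics/s13.png

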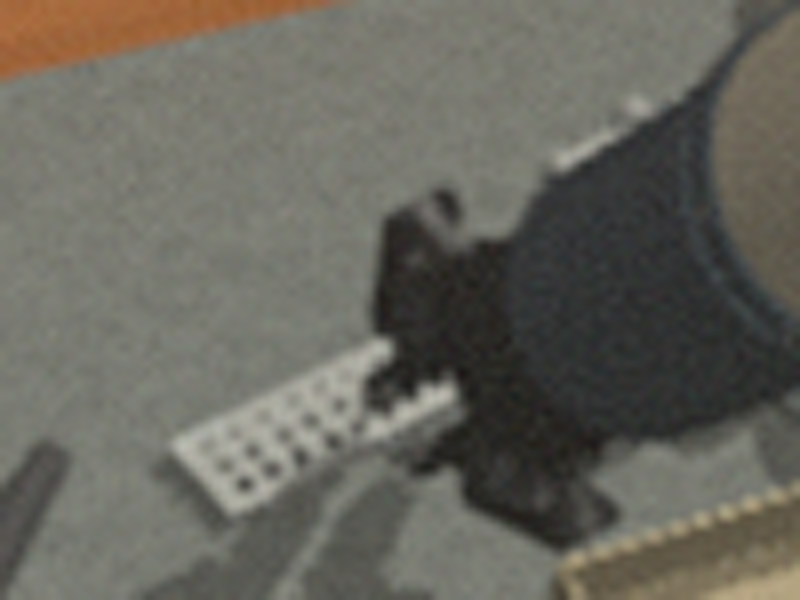

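```bash
python3 -m pendant '{"rot":[[0,0,0],[0,0,0],[0,0,0],[0,0,0],[5,0,0],[15,0,0],[25,0,0],[35,0,0]],"dp":[[0,-3,-6],[0,-3,-12],[0,-3,-25],[0,0,-50],[0,15,-80],[0,30,-110],[0,45,-120],[0,60,-120]],"fingers":[16,16,16,20,30,40,60,60]}' 60;python3 - <<'E'
from h import *
t=cam("top"); crop(t,"t14.png",160,160,133,100,6); s=cam("scene"); crop(s,"s14.png",210,90,133,100,6)
E
python3 m.py .42 .096 .3 -75
```

```text
t: 13.9
tool_pos: [0.5543, 0.1326, 0.2929]
orientation: [-3.132, -0.003, -1.308]
wrist_force: [-0.3, 0.4, -0.6]
finger_gap: 0.06
t 14.0 pos [0.5518 0.1317 0.2931] rpy [-1.797e+02 -1.000e-01 -7.490e+01] gap 0.0596 F [0.3 0.6 0.1]
dp [0.2, 136.5, -7.6] rot [-0.3, -0.1, 0.1]
```

View pics/s14.png

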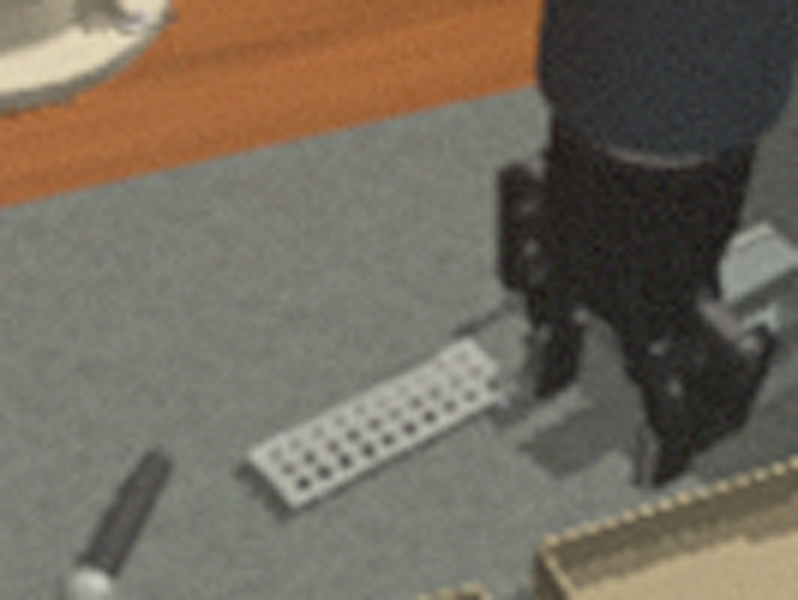

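View pics/t14.png

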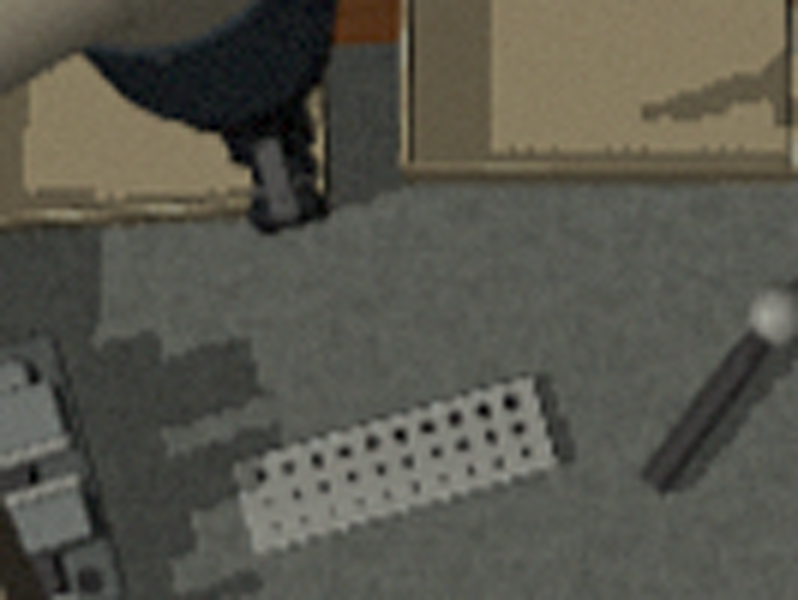

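```bash
python3 - <<'E'
from h import *
np.set_printoptions(precision=4,suppress=True)
t=cam("top"); s=cam("scene")
for d,o,p in((t,[160,160],[[240,465],[535,377],[560,462],[258,552]]),(s,[210,90],[[500,393],[292,508],[250,455],[465,340]])):
    q=onz(d,(np.array(p,float)+.5)/6-.5+o,.008); print(q[:,:2],q.mean(0),np.linalg.norm(q-np.roll(q,1,0),axis=1)); a=q[1]-q[0]; b=q[2]-q[3]; print(np.degrees(np.arctan2(*(a+b)[[1,0]])))
E
```

```text
[[0.4148 0.1627]
 [0.4515 0.0304]
 [0.4132 0.0199]
 [0.3761 0.1545]] [0.4139 0.0919 0.008 ] [0.0395 0.1373 0.0397 0.1397]
-74.54870757459808
[[0.418  0.1542]
 [0.4547 0.0295]
 [0.4156 0.0218]
 [0.3774 0.1522]] [0.4164 0.0894 0.008 ] [0.0406 0.13   0.0398 0.136 ]
-73.64072203020636
```

```bash
python3 m.py .4145 .0912 .24 -74.5; python3 - <<'E'
E
```

```text
t 14.1 pos [0.5533 0.1323 0.2914] rpy [179.9  -0.2 -75. ] gap 0.0601 F [-0.1 -0.5 -0.4]
dp [3.5, 144.7, 51.6] rot [0.1, -0.2, -0.5]
```

```bash
python3 -m pendant '{"rot":[[0,0,-0.5],[0,0,-0.5],[0,0,-0.5],[0,0,-0.5],[0,0,-0.5],[0,0,-0.5],[0,0,-0.5],[0,0,-0.5]],"dp":[[1,50,0],[2,100,10],[3.5,145,30],[3.5,145,60],[3.5,145,90],[3.5,145,108],[3.5,145,113],[3.5,145,113]],"fingers":[60,60,60,60,60,60,60,60]}' 40; python3 m.py .4145 .0912 .173 -74.5; python3 - <<'E'
from h import *
t=cam("top"); crop(t,"t15.png",160,160,133,100,6); s=cam("scene"); crop(s,"s15.png",210,90,133,100,6)
E
```

```text
t: 15.1
tool_pos: [0.4152, 0.0914, 0.1773]
orientation: [3.14, -0.004, -1.3]
wrist_force: [0.8, -0.5, 0.1]
finger_gap: 0.0597
t 15.1 pos [0.4152 0.0914 0.1773] rpy [179.9  -0.2 -74.5] gap 0.0597 F [ 0.8 -0.5  0.1]
dp [-0.1, 0.8, 4.3] rot [0.1, -0.2, 0.0]
```

View pics/s15.png

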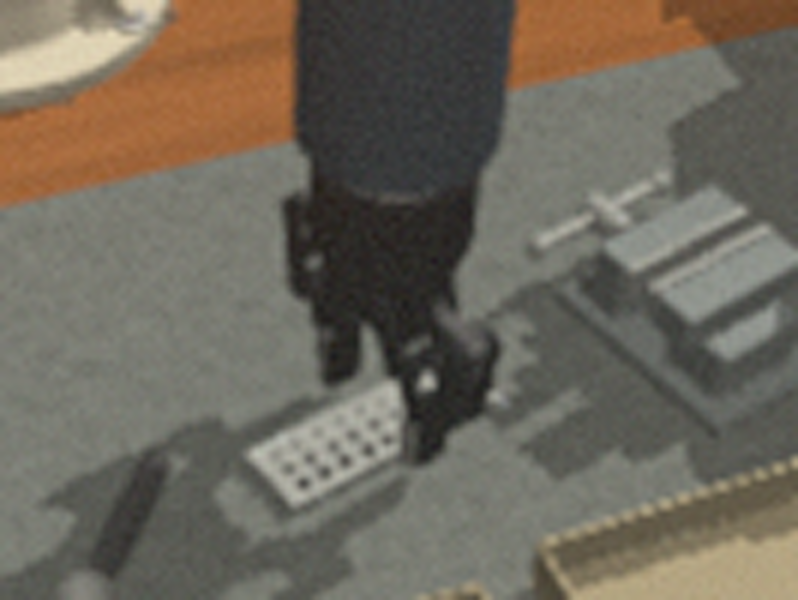

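```bash
python3 -m pendant '{"rot":[[0,0,0],[0,0,0],[0,0,0]],"dp":[[0,0,2],[0,0,4.5],[0,0,4.5]],"fingers":[60,60,60]}' 50;  python3 -m pendant '{"rot":[[0,0,0],[0,0,0],[0,0,0],[0,0,0],[0,0,0],[0,0,0]],"dp":[[0,0,0],[0,0,0],[0,0,0],[0,0,0],[0,0,0],[0,0,0]],"fingers":[50,46,42,38,35,35]}' 50; 
```

```text
t: 15.58
tool_pos: [0.4144, 0.091, 0.1728]
orientation: [3.141, -0.003, -1.3]
wrist_force: [-0.0, 0.2, 0.1]
finger_gap: 0.0603
t: 16.32
tool_pos: [0.415, 0.0913, 0.1736]
orientation: [-3.14, -0.003, -1.299]
wrist_force: [0.4, -0.5, 4.6]
finger_gap: 0.0402
```

```bash
python3 -m pendant '{"rot":[[0,0,0],[0,0,0],[0,0,0],[0,0,0],[0,0,0]],"dp":[[0,0,-8],[0,0,-25],[0,0,-60],[0,0,-86],[0,0,-86]],"fingers":[35,35,35,35,35]}' 80; python3 m.py .604 -.213 .26 -90; python3 - <<'E'
from h import *
t=cam("top"); crop(t,"t16.png",160,160,133,100,6); s=cam("scene"); crop(s,"s16.png",210,60,133,100,6)
E
```

```text
t: 16.95
tool_pos: [0.4146, 0.0915, 0.2602]
orientation: [-3.139, -0.002, -1.3]
wrist_force: [-0.3, 0.2, -4.0]
finger_gap: 0.0392
t 16.95 pos [0.4146 0.0915 0.2602] rpy [-1.799e+02 -1.000e-01 -7.450e+01] gap 0.0392 F [-0.3  0.2 -4. ]
dp [344.0, -101.0, 1.2] rot [-0.2, -0.1, 15.5]
```

View pics/s16.png

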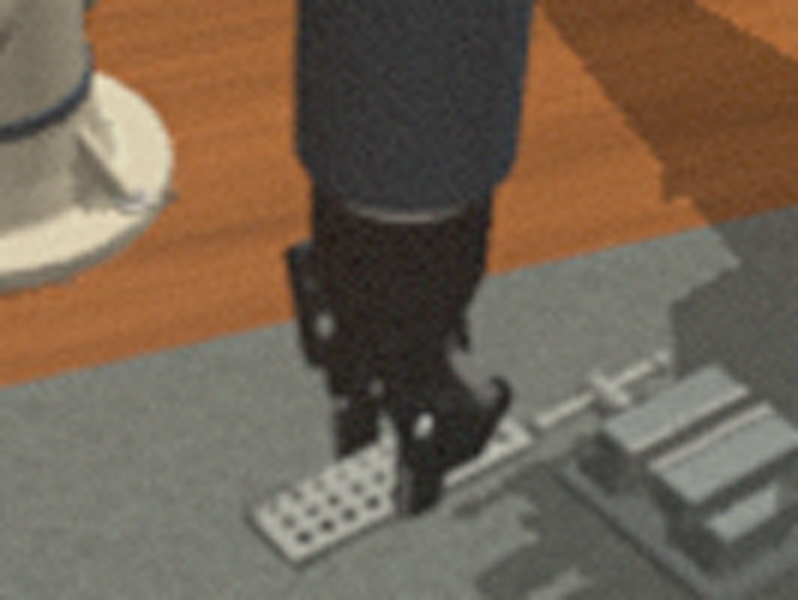

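Plate held flat across its width. Carry it over its tray.

```bash
python3 -m pendant '{"rot":[[0,0,2],[0,0,6],[0,0,10],[0,0,13],[0,0,15.5],[0,0,15.5],[0,0,15.5],[0,0,15.5]],"dp":[[40,-12,0],[90,-26,0],[140,-41,0],[190,-56,0],[240,-70,0],[290,-85,0],[330,-97,0],[344,-101,0]],"fingers":[35,35,35,35,35,35,35,35]}' 80; python3 -m pendant '{"rot":[[0,0,0],[0,0,0]],"dp":[[0,0,0],[0,0,0]],"fingers":[35,35]}' ; python3 m.py .604 -.213 .21 -90; python3 - <<'E'
from h import *
t=cam("top"); crop(t,"t17.png",270,110,133,100,6); s=cam("scene"); crop(s,"s17.png",110,140,133,100,6)
E
```

```text
t: 18.05
tool_pos: [0.604, -0.215, 0.2567]
orientation: [3.137, -0.002, -1.573]
wrist_force: [-0.5, 1.2, -4.2]
finger_gap: 0.0395
t: 18.3
tool_pos: [0.6033, -0.2122, 0.259]
orientation: [3.14, -0.002, -1.57]
wrist_force: [0.3, -0.2, -3.2]
finger_gap: 0.0387
t 18.3 pos [ 0.6033 -0.2122  0.259 ] rpy [ 1.799e+02 -1.000e-01 -8.990e+01] gap 0.0387 F [ 0.3 -0.2 -3.2]
dp [0.7, -0.7, 49.0] rot [0.1, -0.1, 0.1]
```

View pics/s17.png

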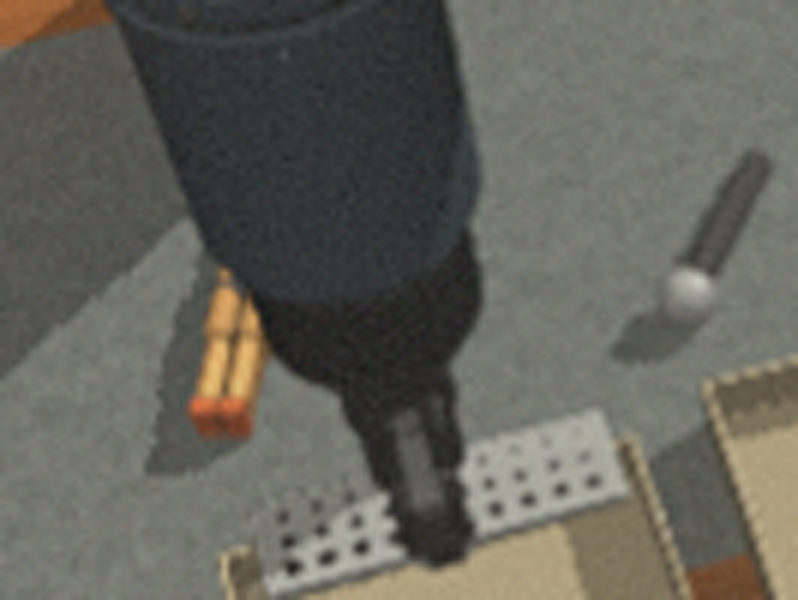

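View pics/t17.png

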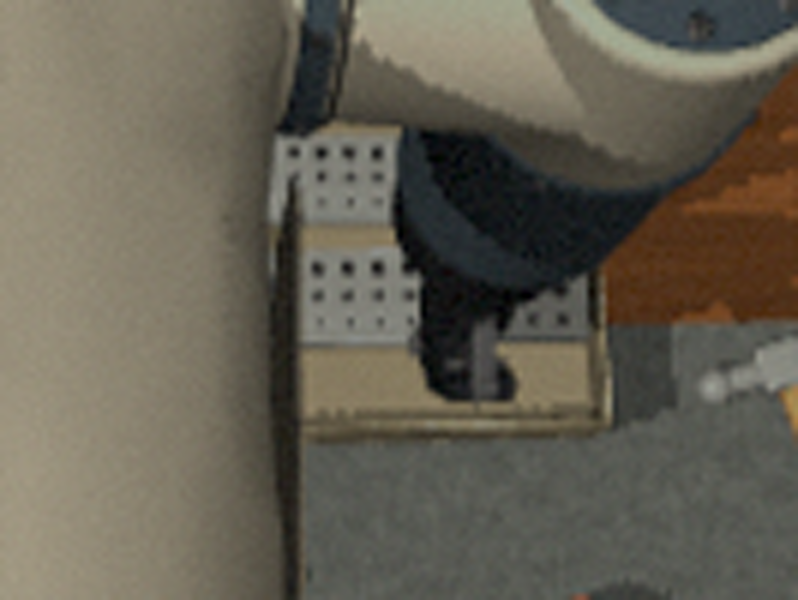

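```bash
python3 -m pendant '{"rot":[[0,0,0],[0,0,0],[0,0,0],[0,0,0],[0,0,0],[0,0,0],[0,0,0]],"dp":[[0.7,0,20],[0.7,-0.7,45],[0.7,-0.7,65],[0.7,-0.7,75],[0.7,-0.7,79],[0.7,-0.7,81],[0.7,-0.7,81]],"fingers":[35,35,35,35,35,35,35]}' 80; python3 -m pendant '{"rot":[[0,0,0],[0,0,0]],"dp":[[0,0,1.5],[0,0,1.5]],"fingers":[35,35]}'
```

```text
t: 19.27
tool_pos: [0.6048, -0.2141, 0.1796]
orientation: [-3.14, -0.003, -1.57]
wrist_force: [0.7, 0.0, -3.2]
finger_gap: 0.0389
t: 19.52
tool_pos: [0.6046, -0.2141, 0.1775]
orientation: [-3.141, -0.003, -1.57]
wrist_force: [-0.5, 0.1, -4.3]
finger_gap: 0.0388
```

```bash
python3 -m pendant '{"rot":[[0,0,0],[0,0,0]],"dp":[[0,0,1],[0,0,1]],"fingers":[35,35]}';python3 -m pendant '{"rot":[[0,0,0],[0,0,0]],"dp":[[0,0,1],[0,0,1]],"fingers":[35,35]}'
```

```text
t: 19.77
tool_pos: [0.6047, -0.2141, 0.177]
orientation: [-3.141, -0.003, -1.57]
wrist_force: [-1.4, 1.6, 0.9]
finger_gap: 0.0395
t: 20.02
tool_pos: [0.6047, -0.2141, 0.1769]
orientation: [-3.14, -0.004, -1.57]
wrist_force: [-3.9, 2.4, 7.4]
finger_gap: 0.0388
```

```bash
python3 -m pendant '{"rot":[[0,0,0],[0,0,0],[0,0,0],[0,0,0],[0,0,0]],"dp":[[0,0,-1],[0,0,-1],[0,0,-1],[0,0,-1],[0,0,-1]],"fingers":[40,43,46,49,49]}' 40;python3 -m pendant '{"rot":[[0,0,0],[0,0,0],[0,0,0],[0,0,0],[0,0,0]],"dp":[[0,0,-6],[0,0,-20],[0,0,-60],[0,0,-110],[0,0,-120]],"fingers":[49,49,49,49,49]}' 40; python3 m.py .41 -.27 .26 -19; python3 - <<'E'
from h import *
t=cam("top"); crop(t,"t18.png",270,110,133,100,6); s=cam("scene"); crop(s,"s18.png",110,140,133,100,6)
E
```

```text
t: 20.65
tool_pos: [0.6047, -0.2141, 0.1764]
orientation: [-3.141, -0.003, -1.57]
wrist_force: [0.1, 0.2, 0.6]
finger_gap: 0.0491
t: 21.28
tool_pos: [0.6054, -0.2141, 0.3024]
orientation: [-3.132, -0.006, -1.57]
wrist_force: [-0.0, 0.4, -0.1]
finger_gap: 0.0491
t 21.27 pos [ 0.6054 -0.2141  0.3024] rpy [-179.5   -0.3  -89.9] gap 0.0491 F [-0.   0.4 -0.1]
dp [55.5, 195.9, 40.8] rot [-0.3, -0.6, -70.9]
```

View pics/s18.png

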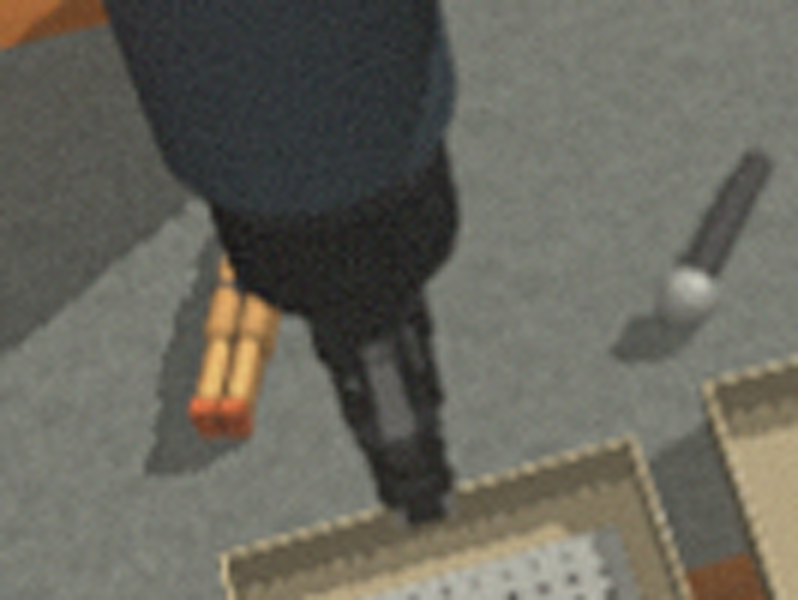

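```bash
python3 -m pendant '{"rot":[[0,0,-10],[0,0,-20],[0,0,-30],[0,0,-40],[0,0,-50],[0,0,-60],[-0.3,-0.4,-70.9],[-0.3,-0.4,-70.9]],"dp":[[8,30,0],[16,60,5],[24,90,10],[32,120,15],[42,150,20],[50,180,30],[55.5,196,41],[55.5,196,41]],"fingers":[55,55,55,55,55,55,55,55]}' 40; python3 -m pendant '{"rot":[[0,0,0]],"dp":[[0,0,0]],"fingers":[55]}' ; python3 m.py .4098 -.2705 .182 -19; python3 - <<'E'
from h import *
t=cam("top"); crop(t,"t19.png",290,120,133,100,6); s=cam("scene"); crop(s,"s19.png",90,120,133,100,6)
E
```

```text
t: 22.38
tool_pos: [0.407, -0.2694, 0.254]
orientation: [3.139, 0.011, -0.335]
wrist_force: [0.6, -0.3, 0.4]
finger_gap: 0.0552
t: 22.5
tool_pos: [0.409, -0.2694, 0.2554]
orientation: [3.138, 0.007, -0.336]
wrist_force: [0.9, 0.6, -0.1]
finger_gap: 0.055
t 22.5 pos [ 0.409  -0.2694  0.2554] rpy [179.8   0.4 -19.2] gap 0.055 F [ 0.9  0.6 -0.1]
dp [1.6, 0.5, 73.4] rot [0.2, 0.4, -0.2]
```

View pics/s19.png

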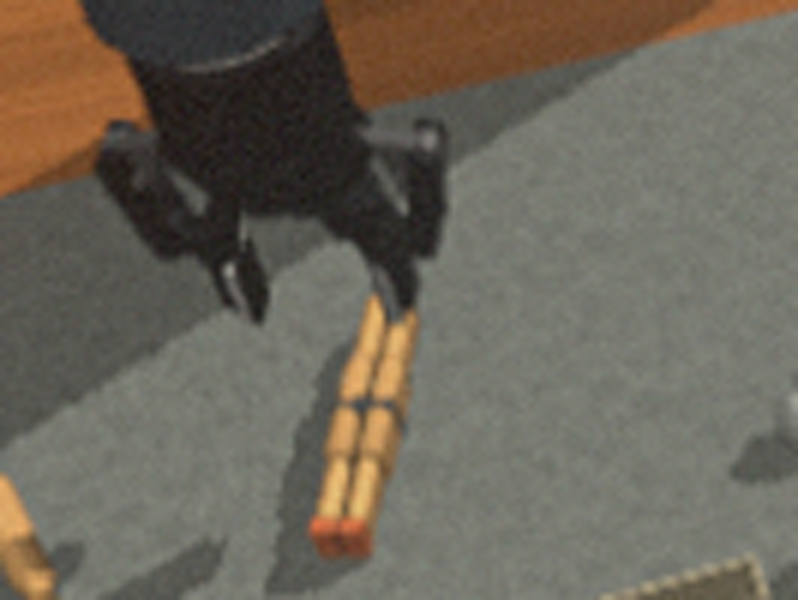

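View pics/t19.png

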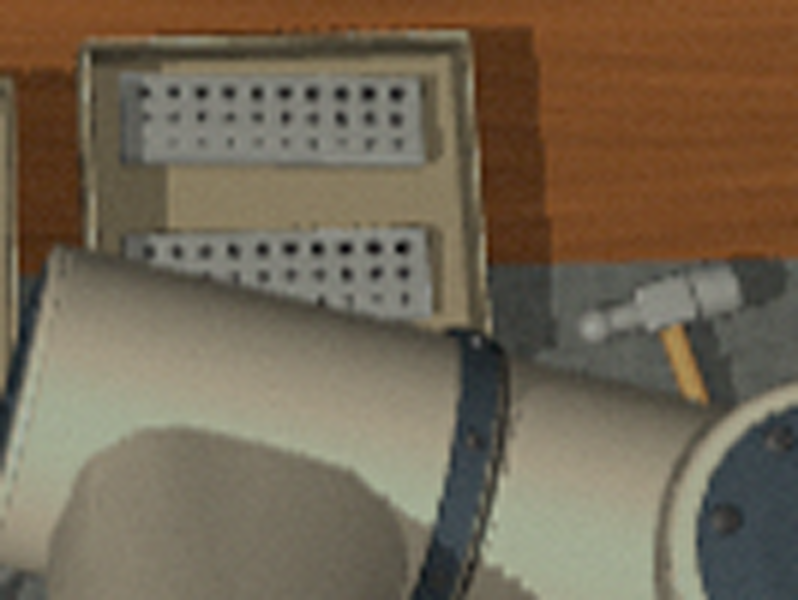

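```bash
python3 - <<'E'
from h import *
s=cam("scene"); print((proj(s,[[.4098,-.2705,.022],[.4098,-.2705,.026],[.409,-.2694,.084]])-[90,120]+.5)*6-.5)
print(onz(s,[(np.array([375,405])+.5)/6-.5+[90,120]],.024))
E
```

```text
[[364.20410917 404.34252345]
 [362.16949898 398.88965578]
 [333.39589146 313.69425327]]
[[ 0.4136028  -0.26570589  0.024     ]]
```

```bash
python3 -m pendant '{"rot":[[0,0,0],[0.2,0.4,0],[0.2,0.4,0],[0.2,0.4,0],[0.2,0.4,0],[0.2,0.4,0]],"dp":[[1.6,-3.2,10],[1.6,-3.2,35],[1.6,-3.2,60],[1.6,-3.2,74],[1.6,-3.2,78],[1.6,-3.2,78]],"fingers":[55,55,55,55,55,55]}' 40; python3 -m pendant '{"rot":[[0,0,0],[0,0,0],[0,0,0],[0,0,0],[0,0,0],[0,0,0],[0,0,0]],"dp":[[0,0,0],[0,0,0],[0,0,0],[0,0,0],[0,0,0],[0,0,0],[0,0,0]],"fingers":[45,38,32,26,22,22,22]}' 40; python3 -m pendant '{"rot":[[0,0,0],[0,0,0],[0,0,0],[0,0,0]],"dp":[[0,0,-10],[0,0,-40],[0,0,-80],[0,0,-90]],"fingers":[22,22,22,22]}' 50;python3 m.py .58 .212 .268 -88;  python3 - <<'E'
from h import *
s=cam("scene"); crop(s,"s20.png",90,80,133,100,6)
E
```

```text
t: 23.4
tool_pos: [0.4109, -0.267, 0.1778]
orientation: [-3.141, -0.001, -0.333]
wrist_force: [-0.0, 0.4, 0.8]
finger_gap: 0.0549
t: 24.28
tool_pos: [0.4108, -0.2671, 0.1781]
orientation: [-3.142, -0.001, -0.333]
wrist_force: [-0.8, -0.1, 4.8]
finger_gap: 0.0271
t: 24.78
tool_pos: [0.4112, -0.2672, 0.2703]
orientation: [-3.141, -0.005, -0.333]
wrist_force: [-0.1, -0.4, -1.4]
finger_gap: 0.0269
t 24.77 pos [ 0.4112 -0.2672  0.2703] rpy [-180.    -0.3  -19.1] gap 0.0269 F [-0.1 -0.4 -1.4]
dp [3.1, -508.1, 2.5] rot [-0.2, -0.2, 68.9]
```

View pics/s20.png

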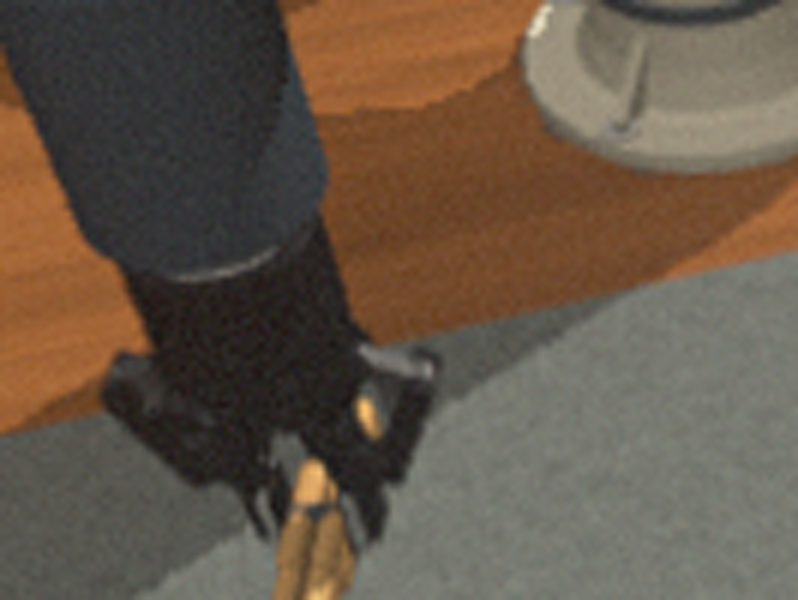

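```bash
python3 -m pendant '{"rot":[[0,0,8],[0,0,17],[0,0,26],[0,0,35],[0,0,44],[0,0,53],[0,0,62],[0,0,68.9]],"dp":[[0,-40,0],[0,-95,0],[1,-150,0],[1,-205,0],[2,-260,0],[2,-315,0],[3,-370,0],[3,-425,2]],"fingers":[22,22,22,22,22,22,22,22]}' 50; python3 m.py .58 .212 .268 -88
```

```text
t: 25.82
tool_pos: [0.5522, 0.1354, 0.2644]
orientation: [3.14, -0.0, -1.54]
wrist_force: [1.0, 0.6, -0.2]
finger_gap: 0.0269
t 25.82 pos [0.5522 0.1354 0.2644] rpy [179.9  -0.  -88.2] gap 0.0269 F [ 1.   0.6 -0.2]
dp [-75.7, -30.1, -3.6] rot [0.1, -0.0, -0.2]
```

```bash
python3 -m pendant '{"rot":[[0,0,0],[0,0,0],[0,0,0],[0,0,0]],"dp":[[-40,-15,0],[-76,-30,0],[-76,-30,0],[-76,-30,0]],"fingers":[22,22,22,22]}' 50; python3 m.py .58 .212 .185 -88;  python3 - <<'E'
from h import *
s=cam("scene"); crop(s,"s21.png",260,100,133,100,6);t=cam("top"); crop(t,"t21.png",130,120,133,100,6)
E
```

```text
t: 26.32
tool_pos: [0.5791, 0.2104, 0.2644]
orientation: [3.139, -0.001, -1.535]
wrist_force: [-0.1, -0.1, -1.2]
finger_gap: 0.027
t 26.32 pos [0.5791 0.2104 0.2644] rpy [179.9  -0.  -88. ] gap 0.027 F [-0.1 -0.1 -1.2]
dp [-1.7, -1.2, 79.4] rot [0.1, -0.0, 0.0]
```

View pics/s21.png

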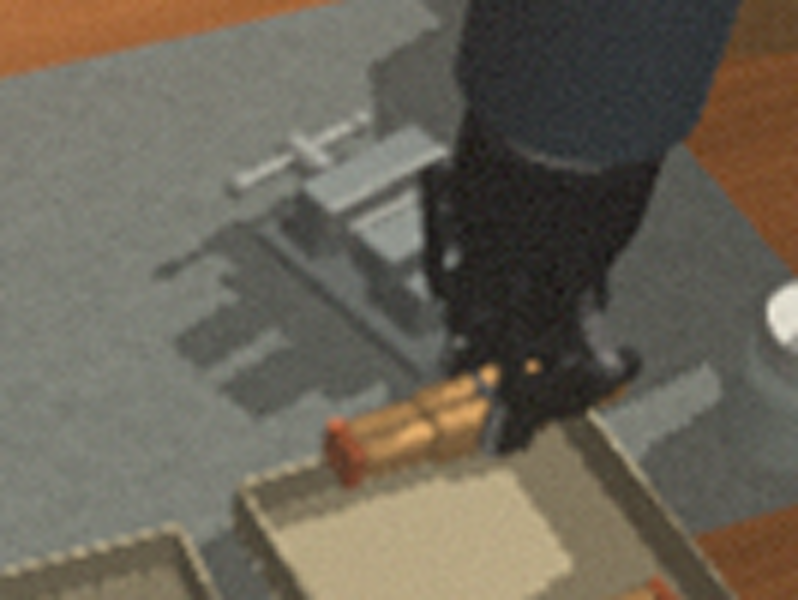

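View pics/t21.png

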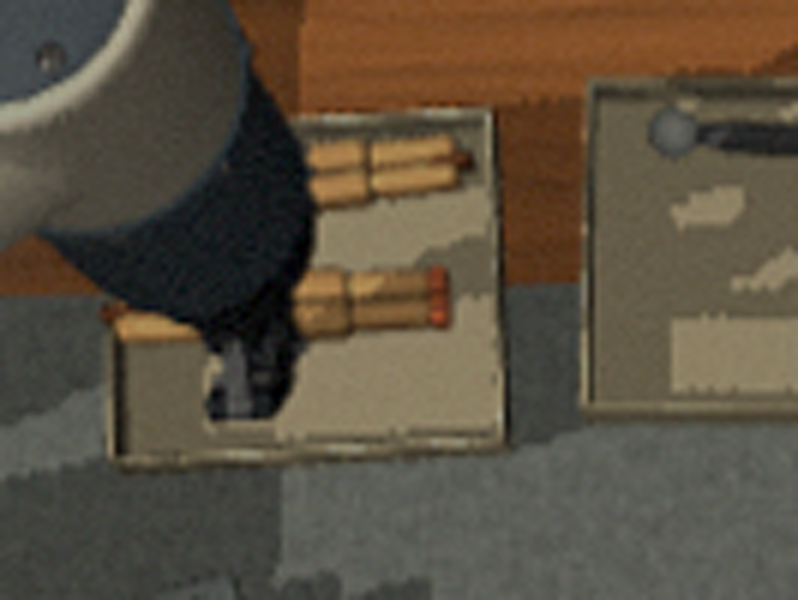

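```bash
python3 - <<'E'
from h import *
t=cam("top"); s=cam("scene")
q=onz(t,(np.array([[105,315],[447,298]],float)+.5)/6-.5+[130,120],.0995);print(q,q.mean(0),np.linalg.norm(q[1]-q[0]))
print(onz(s,(np.array([[348,455]],float)+.5)/6-.5+[260,100],.0995))
E
```

```text
[[0.57511561 0.28411559 0.0995    ]
 [0.57941071 0.13930014 0.0995    ]] [0.57726316 0.21170787 0.0995    ] 0.1448791329434901
[[0.58220589 0.14257085 0.0995    ]]
```

```bash
python3 -m pendant '{"rot":[[0,0,0],[0,0,0],[0,0,0],[0,0,0],[0,0,0],[0,0,0]],"dp":[[0,0,20],[0,0,45],[0,0,65],[0,0,75],[0,0,80],[0,0,80]],"fingers":[22,22,22,22,22,22]}' 50; python3 -m pendant '{"rot":[[0,0,0],[0,0,0]],"dp":[[0,0,2],[0,0,2]],"fingers":[22,22]}';python3 -m pendant '{"rot":[[0,0,0],[0,0,0]],"dp":[[0,0,1.2],[0,0,1.2]],"fingers":[22,22]}'
```

```text
t: 27.28
tool_pos: [0.5797, 0.2106, 0.1861]
orientation: [-3.141, 0.0, -1.535]
wrist_force: [-0.2, -0.9, -0.7]
finger_gap: 0.0271
t: 27.52
tool_pos: [0.5796, 0.2108, 0.1841]
orientation: [-3.141, 0.001, -1.535]
wrist_force: [0.6, -0.5, -1.1]
finger_gap: 0.0272
t: 27.78
tool_pos: [0.5796, 0.2107, 0.1825]
orientation: [-3.141, 0.0, -1.535]
wrist_force: [0.7, -1.0, -0.5]
finger_gap: 0.0269
```

```bash
python3 -m pendant '{"rot":[[0,0,0],[0,0,0]],"dp":[[0,0,1.2],[0,0,1.2]],"fingers":[22,22]}';python3 -m pendant '{"rot":[[0,0,0],[0,0,0]],"dp":[[0,0,1],[0,0,1]],"fingers":[22,22]}'
```

```text
t: 28.02
tool_pos: [0.5796, 0.2108, 0.1813]
orientation: [-3.141, 0.0, -1.535]
wrist_force: [-0.4, -0.8, -0.9]
finger_gap: 0.0269
t: 28.28
tool_pos: [0.5795, 0.2107, 0.1811]
orientation: [-3.141, 0.0, -1.535]
wrist_force: [-3.1, -0.3, 5.0]
finger_gap: 0.0268
```

```bash
python3 -m pendant '{"rot":[[0,0,0],[0,0,0],[0,0,0],[0,0,0],[0,0,0]],"dp":[[0,0,-1],[0,0,-1],[0,0,-1],[0,0,-1],[0,0,-1]],"fingers":[28,32,36,42,42]}' 40;python3 -m pendant '{"rot":[[0,0,0],[0,0,0],[0,0,0],[0,0,0],[0,0,0]],"dp":[[0,0,-6],[0,0,-20],[0,0,-60],[0,0,-100],[0,0,-100]],"fingers":[42,42,42,42,42]}' 40; python3 m.py .446 -.0545 .26 -38; python3 - <<'E'
from h import *
s=cam("scene"); crop(s,"s22.png",260,110,133,100,6)
c=s["color"]; 
p=onz(s,(np.array([[59,355],[106,268]],float)+.5)/4-.5+[210,100],[.014,.0075]);print(p)
t=cam("top"); crop(t,"t22.png",200,160,133,100,6)
E
```

```text
t: 28.9
tool_pos: [0.5796, 0.2107, 0.1812]
orientation: [-3.141, 0.0, -1.535]
wrist_force: [0.2, 0.2, 0.9]
finger_gap: 0.0418
t: 29.52
tool_pos: [0.5806, 0.2111, 0.2867]
orientation: [-3.133, 0.004, -1.535]
wrist_force: [-0.5, 0.5, 0.1]
finger_gap: 0.0417
t 29.52 pos [0.5806 0.2111 0.2867] rpy [-179.5    0.2  -87.9] gap 0.0417 F [-0.5  0.5  0.1]
dp [260.7, 144.3, 24.4] rot [-0.6, -0.0, -49.9]
[[ 0.47654621 -0.0782674   0.014     ]
 [ 0.40480676 -0.02152897  0.0075    ]]
```

View pics/s22.png

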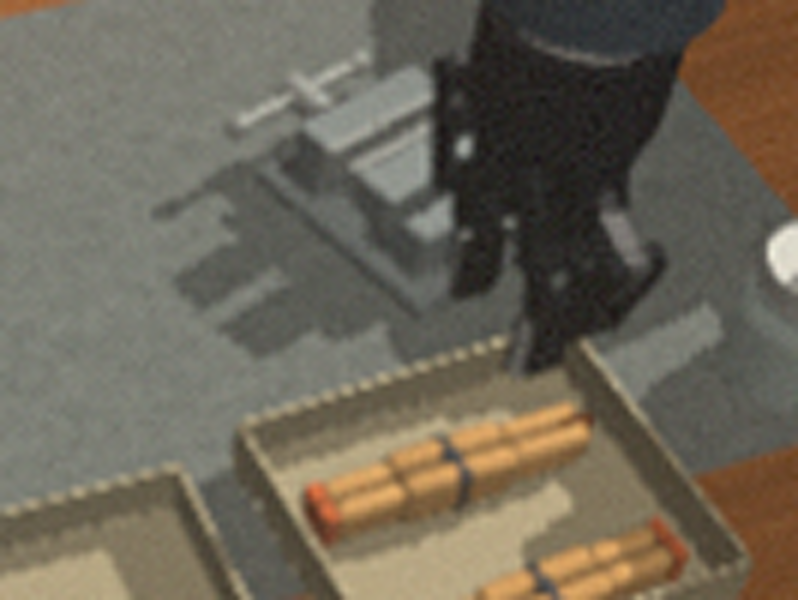

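View pics/t22.png

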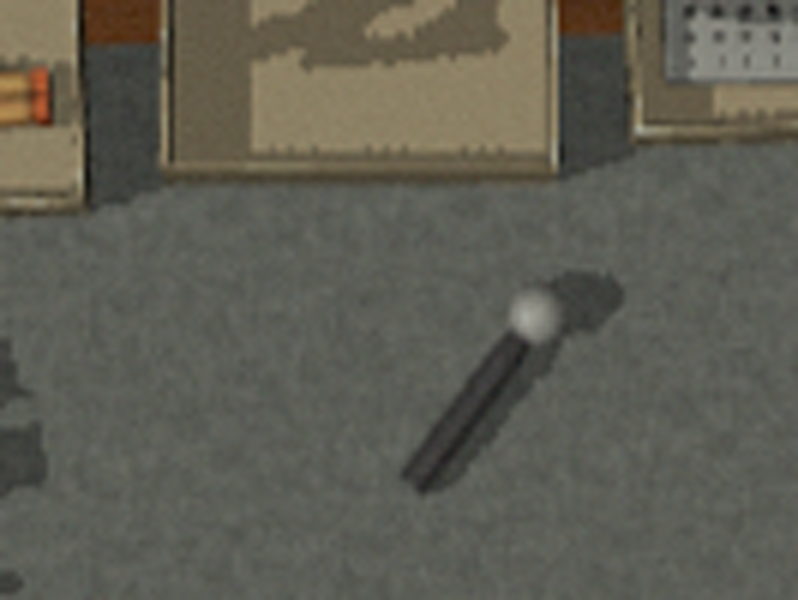

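```bash
python3 - <<'E'
from h import *
t=cam("top")
q=onz(t,(np.array([[537,317],[413,481]],float)+.5)/6-.5+[200,160],[.014,.0085]);print(q,np.linalg.norm(q[1]-q[0]));d=q[0]-q[1];a=np.degrees(np.arctan2(d[1],d[0]));u=d/np.linalg.norm(d);print(a,q[0]-.041*u, q[0]-.038*u)
E
```

```text
[[ 0.4755806  -0.0785988   0.014     ]
 [ 0.40392509 -0.02141233  0.0085    ]] 0.09184255636872528
-38.59249327304608 [ 0.44359242 -0.05306983  0.01154471] [ 0.44593302 -0.05493781  0.01172437]
```

```bash
python3 -m pendant '{"rot":[[0,0,-9],[0,0,-18],[0,0,-27],[0,0,-36],[0,0,-45],[0,0,-49.4],[0,0,-49.4],[0,0,-49.4]],"dp":[[45,25,0],[90,50,0],[135,75,5],[180,100,10],[225,125,15],[261,144.5,24],[261,144.5,24],[261,144.5,24]],"fingers":[42,42,42,42,42,42,42,42]}' 40;python3 m.py .4455 -.0545 .1775 -38.5;python3 - <<'E'
from h import *
s=cam("scene"); crop(s,"s23.png",160,110,133,100,6)
E
```

```text
t: 30.68
tool_pos: [0.4444, -0.0553, 0.2569]
orientation: [3.142, 0.0, -0.674]
wrist_force: [-0.2, -0.1, -0.6]
finger_gap: 0.0418
t 30.68 pos [ 0.4444 -0.0553  0.2569] rpy [180.    0.  -38.6] gap 0.0418 F [-0.2 -0.1 -0.6]
dp [0.4, -1.3, 79.4] rot [0.0, 0.0, -0.1]
```

View pics/s23.png

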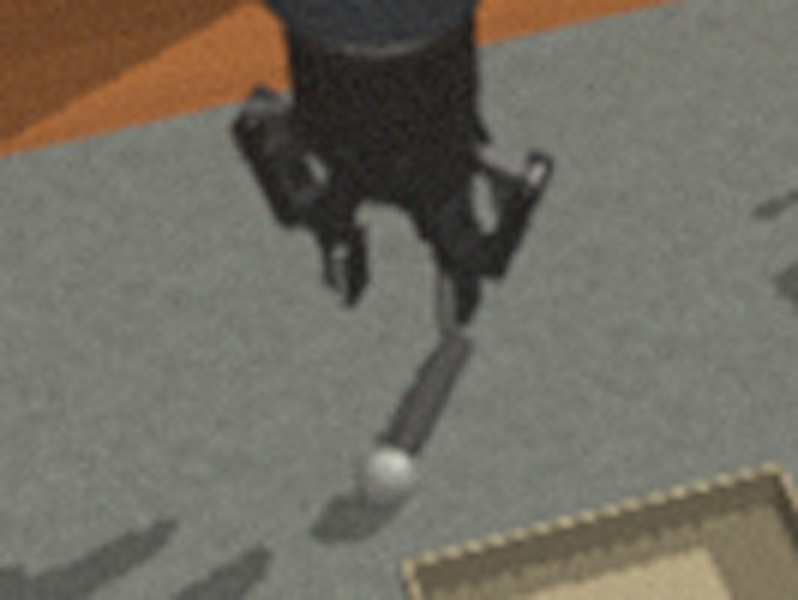

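```bash
python3 -m pendant '{"rot":[[0,0,0],[0,0,0],[0,0,0],[0,0,0],[0,0,0],[0,0,0]],"dp":[[0.4,-1.3,20],[0.4,-1.3,45],[0.4,-1.3,65],[0.4,-1.3,76],[0.4,-1.3,79],[0.4,-1.3,79]],"fingers":[42,42,42,42,42,42]}' 40; python3 -m pendant '{"rot":[[0,0,0],[0,0,0],[0,0,0],[0,0,0],[0,0,0],[0,0,0],[0,0,0]],"dp":[[0,0,0],[0,0,0],[0,0,0],[0,0,0],[0,0,0],[0,0,0],[0,0,0]],"fingers":[34,28,22,16,10,8,8]}' 50; python3 -m pendant '{"rot":[[0,0,0],[0,0,0],[0,0,0],[0,0,0]],"dp":[[0,0,-10],[0,0,-40],[0,0,-70],[0,0,-80]],"fingers":[8,8,8,8]}' 70;python3 m.py .597 -.006 .26 -91;  python3 - <<'E'
from h import *
s=cam("scene"); crop(s,"s24.png",160,90,133,100,6)
E
```

```text
t: 31.48
tool_pos: [0.4459, -0.0542, 0.1786]
orientation: [-3.141, -0.001, -0.673]
wrist_force: [0.2, -0.0, 0.2]
finger_gap: 0.0422
t: 32.35
tool_pos: [0.4455, -0.0546, 0.1784]
orientation: [-3.141, -0.0, -0.673]
wrist_force: [-1.7, -0.9, 5.0]
finger_gap: 0.0132
t: 32.85
tool_pos: [0.446, -0.0543, 0.2599]
orientation: [-3.138, -0.002, -0.673]
wrist_force: [-0.0, -0.0, -1.0]
finger_gap: 0.0124
t 32.85 pos [ 0.446  -0.0543  0.2599] rpy [-1.798e+02 -1.000e-01 -3.860e+01] gap 0.0124 F [-0. -0. -1.]
dp [88.0, -131.9, 0.6] rot [-0.2, -0.0, 52.4]
```

View pics/s24.png

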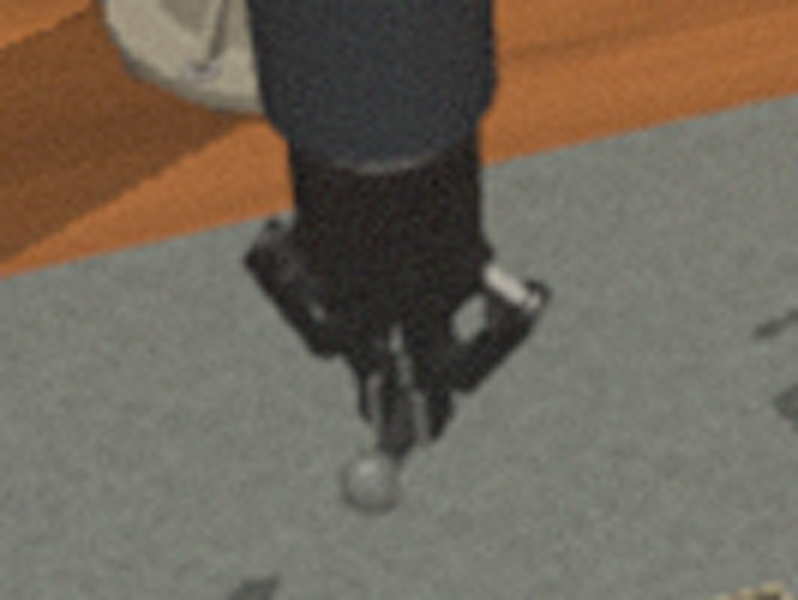

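```bash
python3 -m pendant '{"rot":[[0,0,9],[0,0,18],[0,0,27],[0,0,36],[0,0,45],[0,0,52.4],[0,0,52.4],[0,0,52.4]],"dp":[[15,-22,0],[30,-44,0],[45,-66,0],[60,-88,0],[75,-110,0],[88,-132,0],[88,-132,0],[88,-132,0]],"fingers":[8,8,8,8,8,8,8,8]}' 70;python3 m.py .597 -.006 .185 -91;  python3 - <<'E'
from h import *
s=cam("scene"); crop(s,"s25.png",200,120,133,100,6);t=cam("top"); crop(t,"t25.png",200,110,133,100,6)
E
```

```text
t: 33.9
tool_pos: [0.5959, -0.0062, 0.257]
orientation: [3.139, 0.0, -1.587]
wrist_force: [-0.0, 0.1, -1.5]
finger_gap: 0.013
t 33.9 pos [ 0.5959 -0.0062  0.257 ] rpy [179.9   0.  -90.9] gap 0.013 F [-0.   0.1 -1.5]
dp [-0.2, -1.2, 72.0] rot [0.1, 0.0, 0.1]
```

View pics/s25.png

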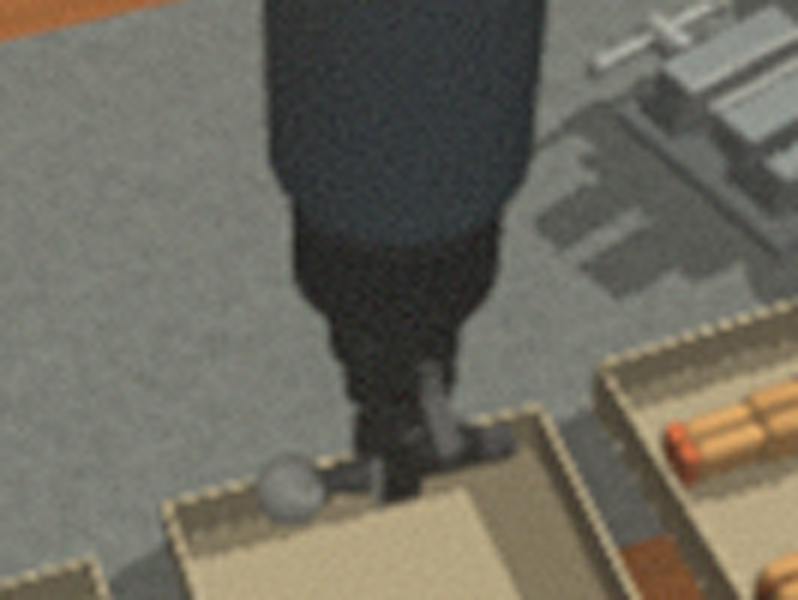

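View pics/t25.png

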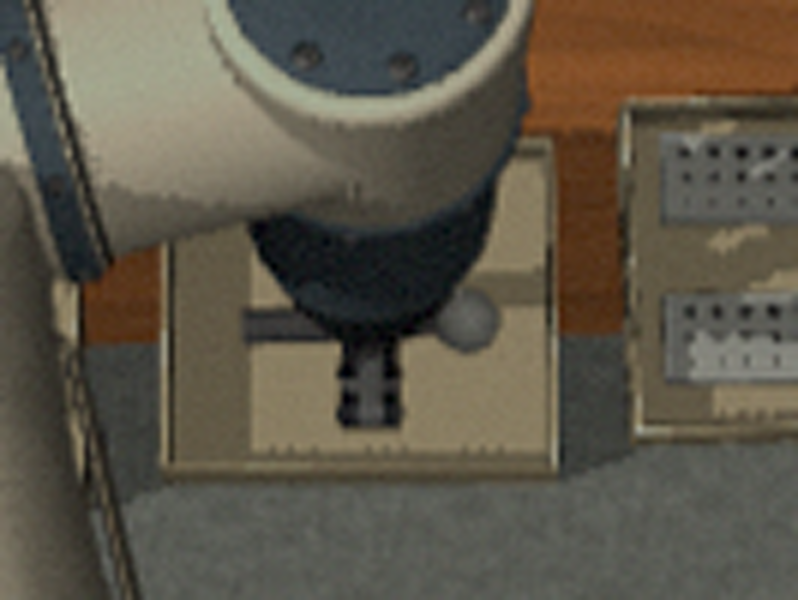

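```bash
python3 -m pendant '{"rot":[[0,0,0],[0,0,0],[0,0,0],[0,0,0],[0,0,0],[0,0,0]],"dp":[[0,-1,20],[0,-1,40],[0,-1,58],[0,-1,68],[0,-1,72],[0,-1,72]],"fingers":[8,8,8,8,8,8]}' 70; python3 -m pendant '{"rot":[[0,0,0],[0,0,0]],"dp":[[0,0,2],[0,0,2]],"fingers":[8,8]}';python3 -m pendant '{"rot":[[0,0,0],[0,0,0]],"dp":[[0,0,1],[0,0,1]],"fingers":[8,8]}';python3 -m pendant '{"rot":[[0,0,0],[0,0,0]],"dp":[[0,0,1],[0,0,1]],"fingers":[8,8]}'
```

```text
t: 34.75
tool_pos: [0.5977, -0.0062, 0.1866]
orientation: [-3.141, 0.0, -1.588]
wrist_force: [-0.1, 0.5, -1.7]
finger_gap: 0.0127
t: 35.0
tool_pos: [0.5977, -0.0061, 0.1845]
orientation: [-3.141, 0.0, -1.588]
wrist_force: [0.1, -0.3, -1.7]
finger_gap: 0.0131
t: 35.25
tool_pos: [0.5976, -0.0061, 0.1832]
orientation: [-3.141, 0.0, -1.588]
wrist_force: [-0.4, -0.3, 0.0]
finger_gap: 0.0127
t: 35.5
tool_pos: [0.5976, -0.0062, 0.1821]
orientation: [-3.141, 0.0, -1.588]
wrist_force: [0.2, -0.5, -1.5]
finger_gap: 0.0124
```

```bash
python3 -m pendant '{"rot":[[0,0,0],[0,0,0]],"dp":[[0,0,1],[0,0,1]],"fingers":[8,8]}';python3 -m pendant '{"rot":[[0,0,0],[0,0,0]],"dp":[[0,0,0.8],[0,0,0.8]],"fingers":[8,8]}'
```

```text
t: 35.75
tool_pos: [0.5977, -0.0062, 0.1816]
orientation: [-3.141, 0.0, -1.588]
wrist_force: [-2.1, -0.1, 2.0]
finger_gap: 0.0125
t: 36.0
tool_pos: [0.5977, -0.0062, 0.1815]
orientation: [-3.141, 0.0, -1.587]
wrist_force: [-3.2, 0.7, 6.8]
finger_gap: 0.0123
```

Contact at the expected height; open, retreat and look.

```bash
python3 -m pendant '{"rot":[[0,0,0],[0,0,0],[0,0,0],[0,0,0],[0,0,0],[0,0,0]],"dp":[[0,0,-0.8],[0,0,-0.8],[0,0,-0.8],[0,0,-0.8],[0,0,-0.8],[0,0,-0.8]],"fingers":[14,17,20,24,28,28]}' 30;python3 -m pendant '{"rot":[[0,0,0],[0,0,0],[0,0,0],[0,0,0],[0,0,0],[0,0,0],[0,0,0],[0,0,0]],"dp":[[0,0,-6],[0,0,-20],[0,0,-60],[0,0,-100],[0,50,-130],[0,100,-140],[0,150,-150],[0,180,-150]],"fingers":[28,28,28,28,28,28,28,28]}' 30; python3 - <<'E'
from h import *
s=cam("scene"); cv2.imwrite("pics/s26.png",cv2.resize(s["color"][:,:,::-1],(800,600),interpolation=cv2.INTER_CUBIC))
t=cam("top"); crop(t,"t26.png",130,100,260,195,3)
E
```

```text
t: 36.75
tool_pos: [0.5976, -0.0062, 0.1812]
orientation: [-3.141, 0.0, -1.588]
wrist_force: [0.8, -0.7, 0.0]
finger_gap: 0.028
t: 37.75
tool_pos: [0.4157, -0.0034, 0.3332]
orientation: [-3.138, 0.001, -1.587]
wrist_force: [0.2, 0.3, -0.2]
finger_gap: 0.028
```

View pics/s26.png

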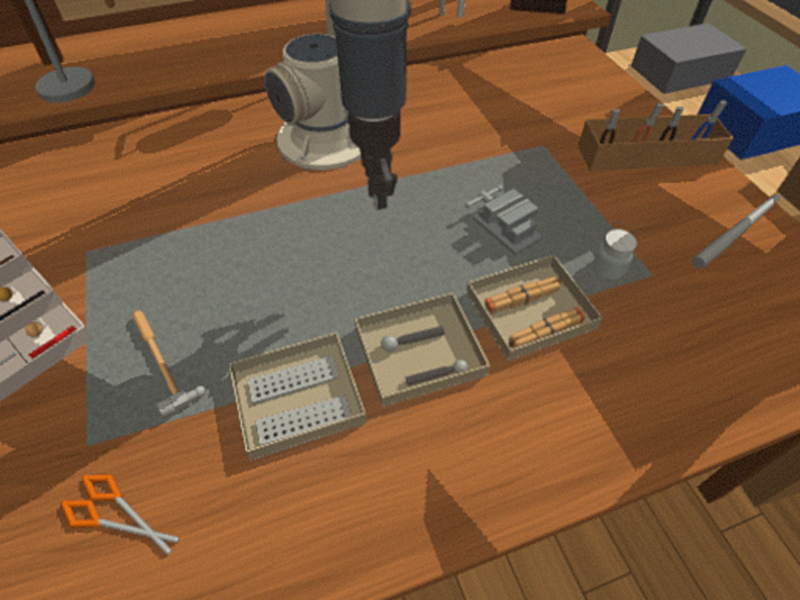

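View pics/t26.png

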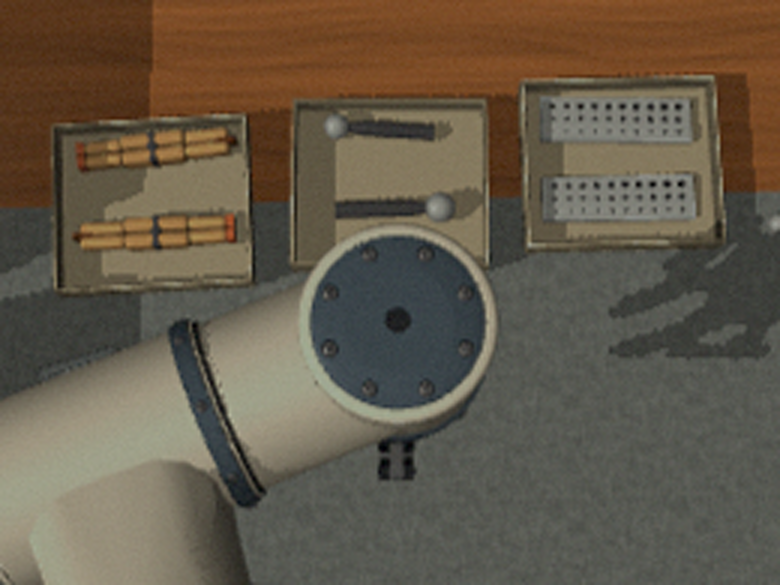

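All three tools lie flat in their trays beside the stored ones: the plate at about (290,380) in the scene view, the punch at (412,338) and the clamp at (522,293). The hammer and jar look unmoved, and the arm is clear, so I'm handing the job in.

```bash
python3 -c "
from workcell import env
print(env.job_done())"
```

```text
the job is handed in; nothing more can be done
None
```

The draw plate, ring clamp and doming punch, moved in that order, now each lie in their tray beside the stored one. I handed the job in at about 38 s of the 70 s allowed. One force reading went slightly over 40 N along the way, so the 40 N pressing limit may have been broken.

- **How they were moved:** I lifted the plate out of the vise by its top edge, laid it flat on the bench, took it again across its width and lowered it flat into its tray. I lowered all three tools until they touched the tray floor, then opened the gripper.
- **Last checks:** The final pictures from both cameras show all three tools lying flat beside their mates and the stored tools still in their trays. The hammer and jar look unmoved in the scene view. The arm was clear of everything, with wrist force near zero.
- **Tray contact:** While I was drawing the fingers away from the plate on the bench, the wrist force reached about 45 N (-40.5, -12.2, -14.4). I think a gripper knuckle was pressing on the near wall of the clamps tray. I backed off at once and withdrew at a steeper angle. The 45 N also includes other loads on the gripper, so I can't tell whether the press on the tray itself passed 40 N.
- **Failed tilt:** My first try at tilting the plate, leaning it outward, ran the arm into its joint limits. Joint readings sat right at the limits (joint 4 at 1.714 against 1.71, joint 5 at -0.066 against -0.07). I tilted it inward instead.
- **Laying the plate down:** The plate's upper edge settled the last centimetre or so onto the bench as the lower finger slid out from under it.

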